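# Take the grinding ball out of the dye mill to dry

### The job

First cut the dye mill's power: move the red changeover lever from the mill side (orange dot) to upright centre off, let it rest there for about a second, then carry it on fully over to the fan side (green dot). Then push the white grinding ball along the mill's curved trough, over the low brass sill, until it sits against the two brass stop posts at the exit gap, lift it out there and set it gently (no dropping) on the wooden drying ring, and let go. Leave the pots, tins and tools round about where they stand.

Things in the scene. Friction and masses are not known exactly. Their poses are not given: they have to be found in the camera images.
- ball_center (a point): Centre of the white porcelain grinding ball, 60 mm diameter, about 0.27 kg (0.19 to 0.38). Glazed and slippery. It rolls in the polished trough with little resistance: shoved fast it runs ahead or rebounds, pushed slowly (about 50 mm/s) it stays at the finger. The axes turn with the ball and mean nothing.
- mill: Green dye mill, fixed. Origin on the table, on the axis of its central column; z up; its -x axis points to the exit gap, roughly to the robot's right. In its frame, mm: base plate x -170 to 130, y -82 to 172, 20 high, its top is the trough floor. Column radius 20 up to z 180, motor radius 36 at z 200 to 253. Angles below are about its origin from +x towards +y.
- trough_mid (a point): Point on the trough floor, on its centre line at 120 degrees; axes of the mill. The centre line is an arc of radius 120 mm about the mill's origin from 45 degrees (closed end wall) to 180 degrees (exit seat); inner width 66, walls 6 thick. From 46 to 150 degrees walls rise to z 72 under steel lips (z 72 to 78) that leave a slot 44 wide: the ball cannot pass, closed fingertips can.
- sill (a point): Middle of the top of the brass sill, 4 mm high, across the trough floor at y 16.5 to 26.5 mm in the mill's frame. The ball climbs it with a push of some 2 to 6 N and drops in behind it. The exit gap round it, 150 to 190 degrees, has no lips and low walls, up to z 34. The ball starts at 85 to 112 degrees and is pushed towards growing angles.
- stop_posts (a point): Midway between the tops of two brass posts (z 55 mm) that stop the ball at the exit; in the mill's frame at y -18 to -26, one at x -156 to -144, one at x -96 to -84. Nothing else stands beyond them within the trough, so fingers closing along the mill's y can straddle the seated ball.
- feed_end (a point): Lower edge of the outer end of the mill's yellow feed arm: a bar 40 mm wide (y -20 to 20 in the mill's frame), z 165 to 200, from the column out to x -125, over the exit seat. A vertical hand cannot take the seated ball; one tilted 30 to 45 degrees, leaning outward (to the mill's -x), can, and backs out along its axis. A pushing hand must lean back 20 to 30 degrees (to +y) near the end.
- exit_seat (a point): Where the ball's centre lies when seated between sill and posts at the exit gap: x -120, y 0, z 50 mm in the mill's frame; same axes as the mill.
- changeover (a joint): Red changeover lever, angle in rad: -0.6 to 0.6. Negative: leaning to the switch box's -y side (orange dot, mill), where it starts (-0.58 to -0.45); 0: upright, centre off (within 0.12 counts); positive: leaning to +y (green dot, fan), fully over from 0.45 on. It is stiff (about 2 N at the tip) and stays where left.
- lever_tip (a point): Top end of the lever, on its axis, 100 mm from the hinge. The red grip is a cylinder of 24 mm diameter over the upper 55 mm, below it a 12 mm steel rod.
- switch_box: Grey switch box, fixed, 90 (x) by 130 (y) by 55 mm high. Origin under its centre, z up. The lever's hinge is over the origin at z 50 mm, its axis along the box's x; the lever swings in the box's y-z plane. It stands to the left of the mill.
- ring_seat (a point): Where the ball's centre lies when it rests on the wooden drying ring, on the ring's axis, 47 mm above the table. The ring is fixed, 72 mm outside and 40 mm inside diameter, 25 mm high. It stands to the right of the mill, in either of two places; the terracotta bowl stands in the other.
- wax_pot: Bystander: dark steel pot, 110 mm diameter, 100 mm high, with handles; origin under its centre.
- dye_tin: Bystander: blue tin, 100 mm diameter, 110 mm high; origin under its centre.
- stamp: Bystander: copper stamp lying face down, 90 by 70 mm, 56 mm high with its handle; origin under its centre.
- dye_bowl: Bystander: terracotta bowl, 100 mm diameter, 45 mm high; origin under its centre.
- brush_jar: Bystander: white jar of brushes, 80 mm diameter, 165 mm high; origin under its centre.
- brush: Bystander: flat brush 190 mm long lying on the table; origin under its middle.
- wax_block: Bystander: brown block 100 by 60 by 35 mm; origin under its centre.
Not all that is in view belongs to the job. Of the things shaped like the part that bears ball_center, the white one is meant.

How it is judged (in metres and radians):
On the way, in this order (a step that is already met when the one before it is completed fails the run):
1. the lever rests upright at centre off (value of joint changeover between -0.12 and 0.12 rad), for 0.8 s.
2. the lever is fully over on the fan side (value of joint changeover above 0.45 rad), for 0.1 s.
3. the ball sits at the exit, past the sill and against the posts (distance between ball_center and exit_seat below 0.008 m), for 0.2 s.
4. the ball has been lifted clear of the trough (height (world z) of ball_center above 0.095 m), for 0.1 s.
At the end, for the whole second after the job is handed in: The ball rests on the drying ring (its centre within 10 mm of the ring seat), still and let go, and the changeover lever is fully over on the fan side (beyond 0.45 rad) (distance between ball_center and ring_seat below 0.01 m and angular speed of ball below 0.3 rad/s and value of joint changeover above 0.45 rad and contact force between ball and the fingers below 0.05 N); the robot touches nothing.
It fails at once if the ball falls off onto the table (height (world z) of ball_center below 0.038 m).
It fails at once if the ball is let go, dropped or thrown more than 40 mm above the drying ring's seat (height (world z) of ball_center above 0.088 m and contact force between ball and the fingers below 0.01 N).
It fails at once if a pot, tin, jar, bowl, stamp, brush or block nearby is moved more than 30 mm (distance of any of wax_pot, dye_tin, stamp, dye_bowl, brush_jar, brush, wax_block from where it was at the start of the episode above 0.03 m).
It also fails if it takes over 67 s, if anything falls off the work surface, if the arm or the gripper's body presses on something with over 40 N, if the wrist force passes 120 N, or if a joint passes its speed limit or range.

### The arm

A 6-joint arm with a two-finger parallel gripper is mounted at the origin on the work surface. World frame = base frame: x ahead of the robot, y to its left, z up, the work surface at z = 0. Lengths are in mm, angles in rad, forces in N, time in s.
With the tool pointing down it reaches from about 300 to 775 mm from the base axis. Payload 14.6 kg.
Tool frame: the origin (TCP) lies at the very end of the fingers, on their centre line; the grasp point (between the pads) lies manip.grasp_offset behind it (manip.grasp_offset is the distance from the TCP to the grasp point, in mm); z points along the fingers, y is the direction in which the jaws open and shut (so a half turn about z gives the same grasp; the last joint's range is limited). The gripper opens to 94 mm and grips with 3 to 60 N. Pads are 16 mm wide; open, the fingers measure 119 mm over their backs; the gripper's body (75 mm by 177 mm) begins 78 mm behind the grasp point.
Start: joints at [-1.41, 0.3, 1.521, -0, 1.321, -0.067], TCP at [124.203, -535.782, 170.546] pointing down, gripper open.
Joint ranges: [-3.03, 3.03], [-0.79, 2.21], [0.23, 2.52], [-1.04, 4.18], [0, 3.07], [-2.55, 2.55]. Speed limits (rad/s): [2.22, 2.22, 2.57, 3.14, 3.14, 3.14].

### API

Orientations are given as [roll, pitch, yaw] about the fixed x, y, z axes, in that order (R = Rz(yaw) Ry(pitch) Rx(roll)).
In Python, from cell import manip gives the robot as it stands.
- The arm moves only by the tool send_rows, never from a script. Its argument "commands" is a list of rows, each a list of 2 entries, a list of its own where there are three numbers: the shift along the tool's x, y, z in m, then the turn about the tool's z in rad. A call has exactly 8 rows; each row is the pose to reach, as a shift and turn from the pose commanded when the call began, along the tool's axes at that moment; what a row does not reach only later rows make up. A row lasts 1/12 s, in which the tool goes at most 41.7 mm and 7.16 degrees, less where a joint would pass 70% of its speed; a pose out of reach is approached as far as the arm can. A call with a gripper value outside its range is refused whole. "hand" is the closure, from -1 (fully open) to 1 (shut), so that 0 is half open, set as the call begins (left out, the last holds). The fingers move at their own pace and stop on an object; "force" is the grip in N (left out, the last holds). Time passes only in rows, so rows that repeat a pose let the fingers close, or fill a call up. It gives the time, the measured TCP pose, the force and the opening at its end, in the units of the state.
- manip.read_state(): the state, without advancing time (a new reading comes with each control period).
- manip.camera(name): name is "scene" or "top"; returns the picture (400x640x3 uint8, red, green, blue); there is no depth.
- manip.camera_model(name): a dict with "K" (3x3 intrinsics, pixels), "eye" and "attitude" of the camera in the world. Camera axes: x right, y down, z forward; pixel columns grow to the right and rows downward; lengths in mm; the calibration is good to about 2 mm. A picture is of the moment at which its call begins. camera_model takes no time and is no camera call.
- manip.sign_off(): hands the job in, once; it reports no verdict.
The state is a dict: "clock": time; "joints": joint angles; "qd": joint speeds; "effort": joint torques, N m; "eef_pos": TCP position; "eef_rot": TCP orientation; "wrist_force": force on the tool from outside, world axes, zero at the start; "moment": the same for the moment, N m; "finger_gap": finger opening in mm.
Only numpy, scipy, OpenCV 4.12 (cv2) and the standard library are available. Lean on these libraries where they do the work, as an engineer would, in place of code of your own. Each camera call takes 0.05 s, during which the arm holds its last target.

## Working session

There is one attempt and no reset: what is moved stays moved. The work goes in short steps, Python scripts to look and compute and a tool call to move; the robot and the scene stay as the last step left them, time stands still between calls to the robot, and variables do not carry over. Pictures are saved under pics/ and viewed, and the job is handed in when it is done.

Besides the shell and the picture viewer there is one more tool, called after ">>>" in YAML: its name, and indented under it one key for each argument. send_rows: Moves the arm, as the interface text tells. Its arguments: {"type":"object","properties":{"commands":{"type":"array","items":{"type":"array"}},"hand":{"type":"number"},"force":{"type":"number"}},"required":["commands"]}

```bash
ls; mkdir -p pics; python3 - <<'E'
from cell import manip
import cv2
print(manip.read_state()); print(manip.grasp_offset)
for n in("scene","top"):
    im=manip.camera(n); cv2.imwrite(f"pics/{n}0.png",im[:,:,::-1]); print(n,manip.camera_model(n))
E
```

```text
pics
{'clock': 0.0, 'joints': array([-1.40960631e+00,  3.00465142e-01,  1.52157440e+00,  1.24520754e-05,
        1.32072538e+00, -6.65540433e-02]), 'qd': array([ 1.44953113e-04, -1.36199316e-04,  1.46357334e-03,  4.66836928e-04,
        1.98838030e-03,  3.68716607e-05]), 'effort': array([-8.16627271e-04, -5.31809092e+01, -3.52740777e+01,  7.08568026e-02,
        2.44136655e-02, -9.26714347e-05]), 'eef_pos': array([ 124.15510051, -535.48775905,  169.99245727]), 'eef_rot': array([-3.14042378e+00, -8.99962628e-05,  2.27740922e-01]), 'wrist_force': array([-0.40704217, -0.21881622,  0.00814676]), 'moment': array([ 0.03399671,  0.03685969, -0.00857648]), 'finger_gap': 94.23366824148054}
18.8
scene {'K': array([[362.31571379,   0.        , 318.14960208],
       [  0.        , 362.31571379, 198.72870323],
       [  0.        ,   0.        ,   1.        ]]), 'eye': array([1296.27128887, -168.91410888,  980.98757705]), 'attitude': array([-2.47181180e+00,  1.29424427e-03,  1.42516144e+00])}
top {'K': array([[503.03573845,   0.        , 327.54560681],
       [  0.        , 503.03573845, 199.97199878],
       [  0.        ,   0.        ,   1.        ]]), 'eye': array([ 373.86711321,  -78.2825686 , 1481.07769756]), 'attitude': array([-2.95751149,  0.02043484, -1.59656567])}
```

View pics/scene0.png

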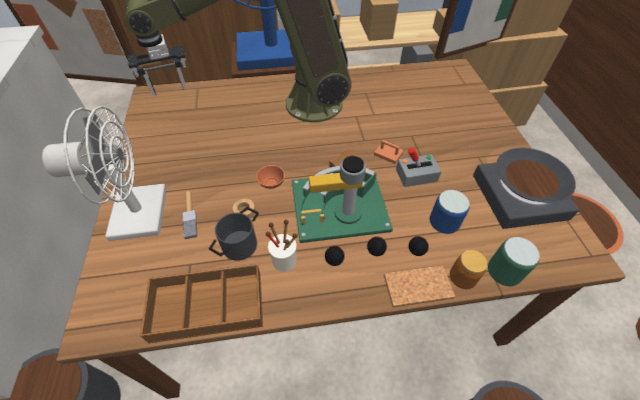

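View pics/top0.png

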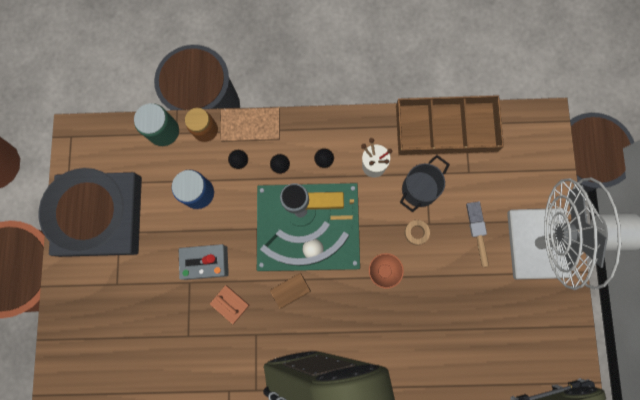

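```bash
cat > h.py <<'E'
import numpy as np, cv2
from scipy.spatial.transform import Rotation as R
def cam(n):
    from cell import manip
    m=manip.camera_model(n); return m['K'],np.array(m['eye']),R.from_euler('xyz',m['attitude']).as_matrix()
def proj(n,P):
    K,e,A=cam(n); p=(np.atleast_2d(P)-e)@A@K.T; return p[:,:2]/p[:,2:]
def back(n,uv,z):
    K,e,A=cam(n); d=A@np.linalg.inv(K)@np.array([uv[0],uv[1],1.]); return e+d*(z-e[2])/d[2]
def tri(uvs,uvt):
    A_=[];b=[]
    for n,uv in(("scene",uvs),("top",uvt)):
        K,e,A=cam(n); d=A@np.linalg.inv(K)@np.array([*uv,1.]); d/=np.linalg.norm(d); M=np.eye(3)-np.outer(d,d); A_.append(M);b.append(M@e)
    return np.linalg.lstsq(np.vstack(A_),np.hstack(b),rcond=None)[0]
def crop(src,box,out,s=5):
    im=cv2.imread(src); x0,y0,x1,y1=box; c=cv2.resize(im[y0:y1,x0:x1],None,fx=s,fy=s,interpolation=cv2.INTER_CUBIC)
    st=10
    for x in range((x0+st-1)//st*st,x1,st):
        cv2.line(c,((x-x0)*s,0),((x-x0)*s,6),(0,255,255),1); cv2.putText(c,str(x),((x-x0)*s-8,16),0,.32,(0,255,255),1)
    for y in range((y0+st-1)//st*st,y1,st):
        cv2.line(c,(0,(y-y0)*s),(6,(y-y0)*s),(0,255,255),1); cv2.putText(c,str(y),(8,(y-y0)*s+4),0,.32,(0,255,255),1)
    cv2.imwrite(out,c)
def getk(): pass
E
python3 - <<'E'
from h import *
crop("pics/top0.png",(250,175,370,280),"pics/c1.png",6)
crop("pics/top0.png",(170,235,260,285),"pics/c2.png",8)
crop("pics/scene0.png",(285,150,395,245),"pics/c3.png",6)
crop("pics/scene0.png",(385,135,450,190),"pics/c4.png",10)
crop("pics/top0.png",(350,210,450,295),"pics/c5.png",7)
for n in("top","scene"): print(proj(n,[[0,0,0],[500,0,0]]))
E
```

```text
[[313.65200024 432.11935414]
 [310.13558635 250.73847569]]
[[313.62899723 103.4446772 ]
 [333.18495189 190.79482375]]
```

View pics/c1.png

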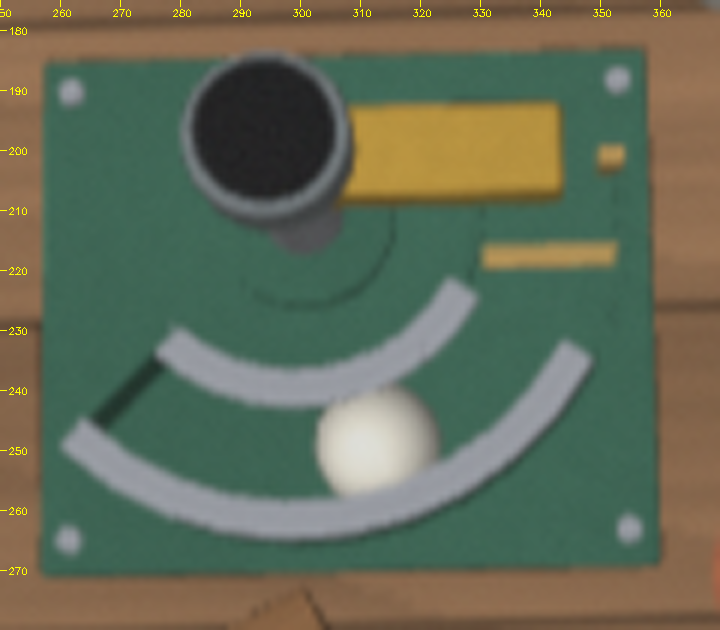

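View pics/c2.png

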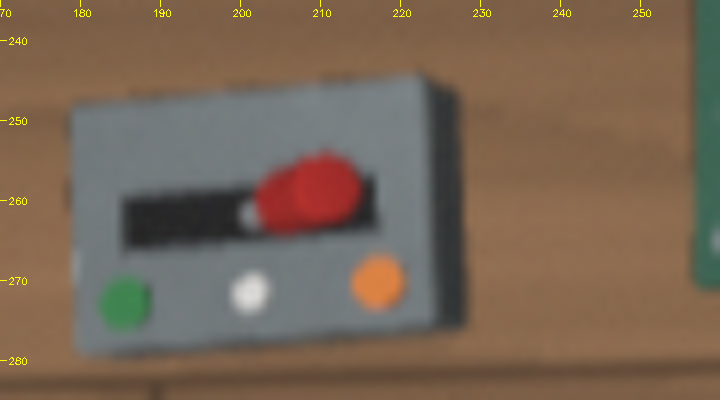

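View pics/c3.png

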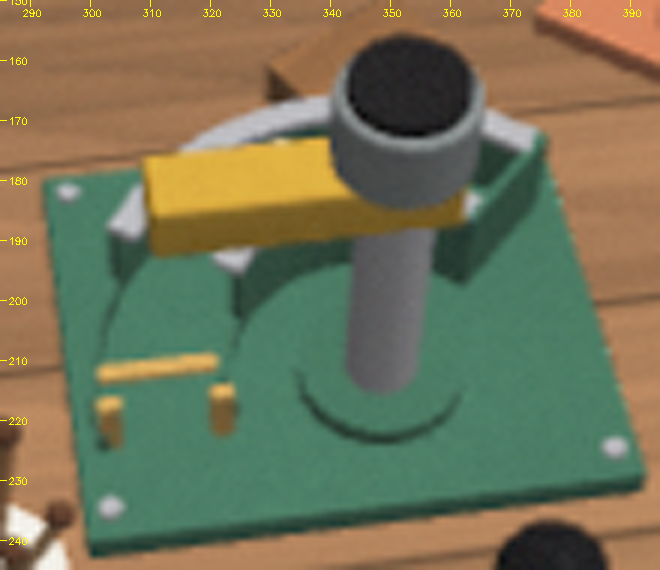

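View pics/c4.png

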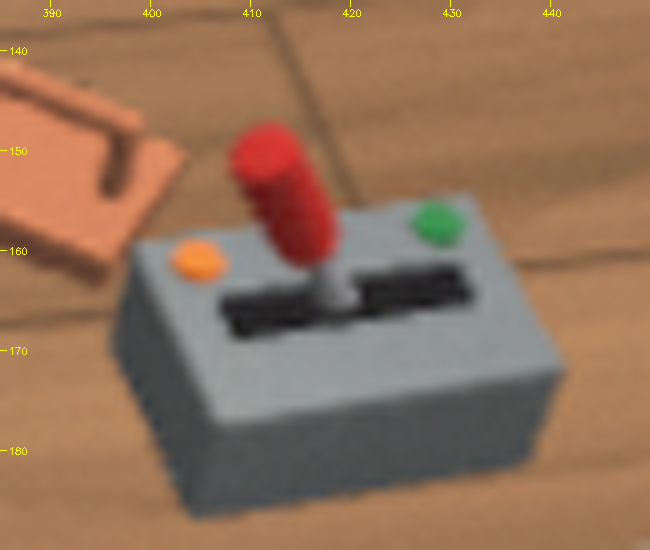

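View pics/c5.png

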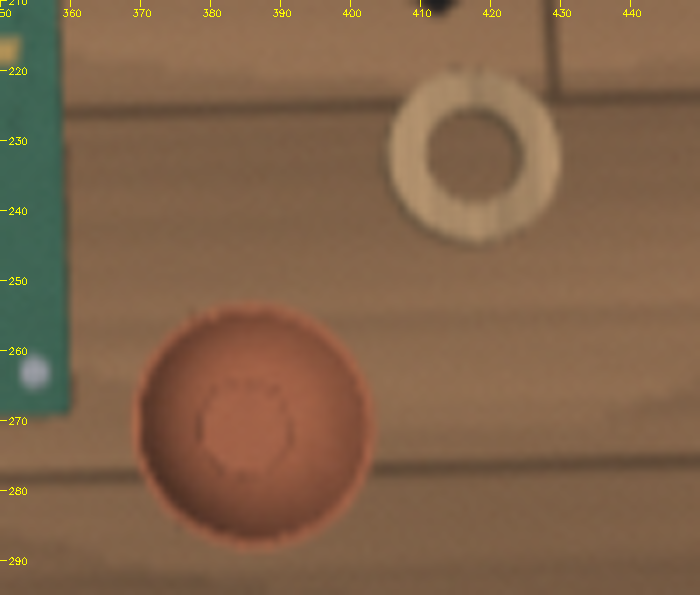

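```bash
cat > fit.py <<'E'
from h import *
from scipy.optimize import least_squares
T=lambda a,s,o:(o[0]+a[0]/s,o[1]+a[1]/s)
t=lambda *a:T(a,6,(250,175)); s=lambda *a:T(a,6,(285,150))
obs=[("top",t(45,62),(130,-82,20)),("top",t(645,47),(-170,-82,20)),("top",t(660,565),(-170,172,20)),("top",t(40,576),(130,172,20)),
("top",t(550,255),(-120,21.5,24)),("top",t(611,150),(-150,-22,55)),("top",t(264,129),(0,0,253)),("top",t(560,102),(-125,-20,200)),("top",t(562,192),(-125,20,200)),
("scene",s(42,180),(-170,172,20)),("scene",s(645,475),(130,-82,20)),("scene",s(90,543),(-170,-82,20)),
("scene",s(109,402),(-150,-22,55)),("scene",s(223,390),(-90,-22,55)),("scene",s(157,366),(-120,21.5,24)),("scene",s(410,86),(0,0,253)),
("scene",s(150,213),(-125,-20,200)),("scene",s(143,157),(-125,20,200))]
def W(p,P):
    c,si=np.cos(p[2]),np.sin(p[2]); x,y,z=P; return np.array([p[0]+c*x-si*y,p[1]+si*x+c*y,z])
def res(p,ob): return np.concatenate([proj(n,W(p,P))[0]-uv for n,uv,P in ob])
f=least_squares(lambda p:res(p,obs),[500,0,1.57],loss='soft_l1'); print(f.x); print(np.round(res(f.x,obs).reshape(-1,2),1).tolist())
for n in("top","scene"):
    o=[q for q in obs if q[0]==n]; print(n,least_squares(lambda p:res(p,o),[500,0,1.57]).x)
t2=lambda *a:T(a,8,(170,235)); s2=lambda *a:T(a,10,(385,135))
ob2=[("top",t2(72,105),(45,65,55)),("top",t2(422,75),(45,-65,55)),("top",t2(437,327),(-45,-65,55)),("top",t2(80,356),(-45,65,55)),
("scene",s2(130,243),(-45,-65,55)),("scene",s2(470,193),(-45,65,55)),("scene",s2(565,370),(45,65,55)),("scene",s2(222,423),(45,-65,55))]
g=least_squares(lambda p:res(p,ob2),[400,250,0],loss='soft_l1'); print(g.x); print(np.round(res(g.x,ob2).reshape(-1,2),1).tolist())
for n in("top","scene"):
    o=[q for q in ob2 if q[0]==n]; print(n,least_squares(lambda p:res(p,o),[400,250,0]).x)
# lever tip
tip_t=t2(327,188);tip_s=s2(268,150); P=tri(tip_s,tip_t); print('tip',P)
for a in(-.6,-.55,-.5,-.45): 
    P=W(g.x,(0,100*np.sin(a),50+100*np.cos(a))); print(a,P,proj("top",P),proj("scene",P),tip_t,tip_s)
print('ball',back("top",t(376,441),50), 'ring',back("top",(350+475/7,210+155/7),25))
print('bowl',back("top",(350+253/7,210+425/7),45))
E
python3 fit.py
```

```text
[615.35599177  26.49230518   1.56540778]
[[-1.3, -0.3], [-0.6, -0.2], [-0.4, -0.4], [-1.0, 0.1], [-0.7, -0.2], [-0.8, 0.5], [-0.9, -0.3], [-0.5, -0.7], [-0.4, -0.5], [-1.2, -0.7], [-0.0, -0.4], [-1.5, -0.3], [-0.9, 0.2], [-0.9, 0.1], [-1.0, -0.0], [-0.8, -1.1], [-0.8, 0.4], [-1.4, -0.7]]
top [614.75739093  24.46497601   1.5639917 ]
scene [617.03852626  29.2435771    1.56160709]
[4.73379846e+02 3.07939191e+02 5.57838537e-02]
[[-1.5, -0.5], [0.1, -0.6], [-0.4, -0.3], [-1.6, -0.1], [-1.2, -0.4], [-0.9, -0.6], [-0.2, -0.3], [-1.6, 0.0]]
top [4.72287969e+02 3.05512443e+02 5.82171687e-02]
scene [4.75275138e+02 3.10878244e+02 5.78088458e-02]
tip [475.71277156 261.78394804 136.7716111 ]
-0.6 [476.52800586 251.56277448 132.53356149] [[213.93626183 257.93899133]] [[407.70688155 151.51593638]] (210.875, 258.5) (411.8, 150.0)
-0.55 [476.2940847  255.75177272 135.25245221] [[212.13029542 257.99858861]] [[409.06222167 150.74608081]] (210.875, 258.5) (411.8, 150.0)
-0.5 [476.05287947 260.07121233 137.75825619] [[210.28844248 258.06803192]] [[410.44578267 150.01521393]] (210.875, 258.5) (411.8, 150.0)
-0.45 [475.80499304 264.51029696 140.04471024] [[208.41600049 258.14716784]] [[411.85356282 149.32564203]] (210.875, 258.5) (411.8, 150.0)
ball [501.90130435  -9.97116137  50.        ] ring [ 543.10722164 -314.88427427   25.        ]
bowl [ 433.95697271 -216.02307623   45.        ]
```

```bash
sed -i 's#(o\[0\]+a\[0\]/s,o\[1\]+a\[1\]/s)#(o[0]+(a[0]+.5)/s-.5,o[1]+(a[1]+.5)/s-.5)#' fit.py; python3 fit.py; python3 - <<'E'
from h import *
crop("pics/scene0.png",(225,160,305,225),"pics/c6.png",9)
E
```

```text
Traceback (most recent call last):
  File "fit.py", line 13, in <module>
    f=least_squares(lambda p:res(p,obs),[500,0,1.57],loss='soft_l1'); print(f.x); print(np.round(res(f.x,obs).reshape(-1,2),1).tolist())
  File "fit.py", line 13, in <lambda>
    f=least_squares(lambda p:res(p,obs),[500,0,1.57],loss='soft_l1'); print(f.x); print(np.round(res(f.x,obs).reshape(-1,2),1).tolist())
                             ~~~^^^^^^^
  File "fit.py", line 12, in res
    def res(p,ob): return np.concatenate([proj(n,W(p,P))[0]-uv for n,uv,P in ob])
                                          ~~~~^^^^^^^^^^
  File "h.py", line 7, in proj
    K,e,A=cam(n); p=(np.atleast_2d(P)-e)@A@K.T; return p[:,:2]/p[:,2:]
          ~~~^^^
  File "h.py", line 5, in cam
    m=manip.camera_model(n); return m['K'],np.array(m['eye']),R.from_euler('xyz',m['attitude']).as_matrix()
ValueError: time passes only in moves, steps and waits
```

View pics/c6.png

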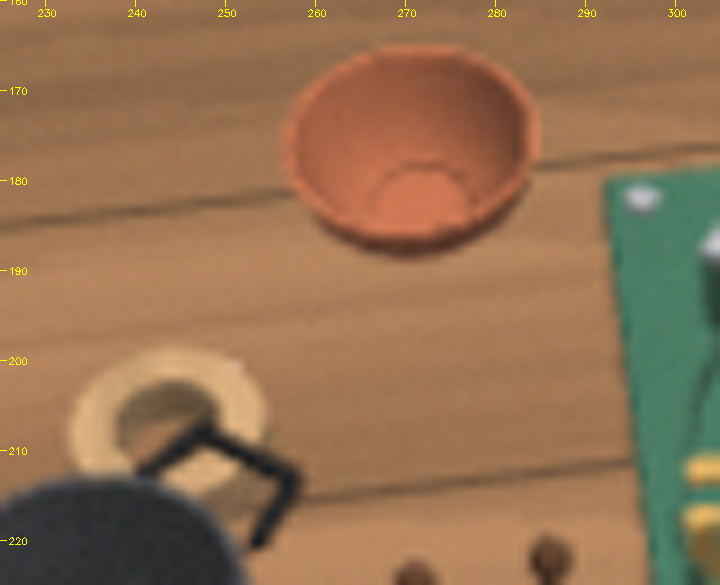

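```bash
python3 - <<'E'
from cell import manip
import pickle
pickle.dump({n:manip.camera_model(n) for n in("top","scene")},open("cm.pkl","wb"))
E
sed -i "s#    from cell import manip#    import pickle#; s#m=manip.camera_model(n)#m=pickle.load(open('cm.pkl','rb'))[n]#" h.py
cat >> fit.py <<'E'
def circ(n,c,r,z):
    a=np.linspace(0,6.283,200); p=proj(n,np.c_[c[0]+r*np.cos(a),c[1]+r*np.sin(a),0*a+z]); return p.min(0),p.max(0)
def rs(c):
    o=[];a,b=circ("scene",c,36,25); w=T((70,347),9,(225,160)); w2=T((268,0),9,(225,160)); o+=[a[0]-w[0],a[1]-w[1],b[0]-w2[0]]
    a,b=circ("top",c,36,25); w=T((387,72),7,(350,210)); w2=T((562,242),7,(350,210)); return np.array(o+[a[0]-w[0],a[1]-w[1],b[0]-w2[0],b[1]-w2[1]])
q=least_squares(rs,[540,-310]); print('ringfit',q.x,q.fun)
E
python3 fit.py
```

```text
[615.70333842  26.72296267   1.56376637]
[[-0.9, -0.0], [-0.2, 0.2], [-0.1, 0.0], [-0.7, 0.3], [-0.4, 0.2], [-0.4, 0.9], [-0.6, -0.1], [-0.1, -0.3], [-0.1, -0.1], [-0.6, -0.3], [0.5, 0.2], [-1.1, 0.1], [-0.4, 0.7], [-0.5, 0.5], [-0.5, 0.4], [-0.3, -0.6], [-0.4, 0.8], [-0.9, -0.2]]
top [615.96430741  25.59245665   1.56394926]
scene [615.24636655  28.22519682   1.56173061]
[4.73573373e+02 3.08161543e+02 5.65964383e-02]
[[-1.1, -0.1], [0.5, -0.2], [0.0, 0.1], [-1.3, 0.3], [-0.6, 0.1], [-0.4, -0.1], [0.3, 0.2], [-1.1, 0.5]]
top [4.73555574e+02 3.06783626e+02 5.82626722e-02]
scene [4.72956139e+02 3.10001482e+02 5.80996014e-02]
tip [476.33358703 260.86890126 139.75937919]
-0.6 [476.7673426  251.78770308 132.53356149] [[213.85414962 257.85172021]] [[407.79359804 151.55898227]] (210.4375, 258.0625) (411.35, 149.55)
-0.55 [476.53001761 255.97650986 135.25245221] [[212.04813552 257.91241788]] [[409.14883503 150.78839832]] (210.4375, 258.0625) (411.35, 149.55)
-0.5 [476.28530254 260.29575205 137.75825619] [[210.20624864 257.98301869]] [[410.5322663  150.05677947]] (210.4375, 258.0625) (411.35, 149.55)
-0.45 [476.03380906 264.73463378 140.04471024] [[208.33378649 258.06336608]] [[411.93989    149.36643412]] (210.4375, 258.0625) (411.35, 149.55)
ball [503.11852162  -8.80912803  50.        ] ring [ 543.10722164 -314.88427427   25.        ]
bowl [ 433.95697271 -216.02307623   45.        ]
ringfit [ 543.68969163 -311.93466987] [-0.56071789  0.0225947  -0.62649989 -0.48574757 -0.17897596 -0.56107529
  0.2330716 ]
```

```bash
cat >> h.py <<'E'
def st():
    from cell import manip
    s=manip.read_state(); return s
def dl(target,yaw=None,cur=None,rot=None):
    s=st(); p=np.array(s['eef_pos']) if cur is None else np.array(cur)
    r=R.from_euler('xyz',s['eef_rot'] if rot is None else rot)
    d=r.inv().apply(np.array(target,float)-p)
    print('pos',p.round(1),'rot',r.as_euler('xyz').round(4),'t',round(float(s['clock']),2),'delta_tool_m',(d/1000).round(4), 'turn', None if yaw is None else round(float((r.as_euler('xyz')[2]-yaw)),4))
    return d
E
python3 - <<'E'
from h import *
for y in (-535,-300,-100,226):
    pass
dl((260,-260,230),0.057);dl((380,0,230));dl((478,226,230))
E
```

```text
pos [ 124.2 -535.5  170.1] rot [-3.1406e+00 -1.0000e-04  2.2780e-01] t 0.1 delta_tool_m [ 0.1945 -0.2378 -0.0597] turn 0.1708
pos [ 124.2 -535.5  170.1] rot [-3.1406e+00 -1.0000e-04  2.2780e-01] t 0.1 delta_tool_m [ 0.3702 -0.464  -0.0595] turn None
pos [ 124.2 -535.5  170.1] rot [-3.1406e+00 -1.0000e-04  2.2780e-01] t 0.1 delta_tool_m [ 0.5167 -0.662  -0.0592] turn None
```

>>> send_rows:
  commands:
    - [[0.025, -0.03, -0.02], 0.02]
    - [[0.05, -0.06, -0.04], 0.05]
    - [[0.075, -0.09, -0.06], 0.07]
    - [[0.1, -0.12, -0.06], 0.1]
    - [[0.125, -0.15, -0.06], 0.12]
    - [[0.15, -0.183, -0.06], 0.14]
    - [[0.175, -0.215, -0.06], 0.16]
    - [[0.2, -0.245, -0.06], 0.171]
  hand: 1
  force: 20

```text
clock: 0.77
eef_pos: [263.8, -249.9, 230.5]
eef_rot: [3.142, -0.0, 0.055]
wrist_force: [0.9, -0.1, 1.2]
finger_gap: 43.9
```

```bash
python3 - <<'E'
from h import *
dl((385,0,210),0.057);dl((478,226,200),.057)
E
```

```text
pos [ 263.8 -249.9  230.5] rot [ 3.1416e+00 -1.0000e-04  5.5200e-02] t 0.77 delta_tool_m [ 0.1348 -0.2428  0.0205] turn -0.0018
pos [ 263.8 -249.9  230.5] rot [ 3.1416e+00 -1.0000e-04  5.5200e-02] t 0.77 delta_tool_m [ 0.2401 -0.4633  0.0305] turn -0.0018
```

>>> send_rows:
  commands:
    - [[0.018, -0.035, 0.0], 0]
    - [[0.036, -0.07, 0.0], 0]
    - [[0.054, -0.105, 0.0], 0]
    - [[0.072, -0.14, 0.0], 0]
    - [[0.09, -0.175, 0.0], 0]
    - [[0.108, -0.21, 0.0], 0]
    - [[0.126, -0.245, 0.01], 0]
    - [[0.144, -0.28, 0.02], 0]

```text
clock: 1.43
eef_pos: [392.0, 38.0, 210.6]
eef_rot: [3.141, -0.001, 0.057]
wrist_force: [0.8, -1.1, 0.2]
finger_gap: 0.4
```

```bash
python3 - <<'E'
from h import *
dl((478,222,105),0.057)
E
```

```text
pos [392.   38.  210.6] rot [ 3.1415e+00 -1.3000e-03  5.7100e-02] t 1.43 delta_tool_m [ 0.0962 -0.1789  0.1057] turn 0.0001
```

>>> send_rows:
  commands:
    - [[0.018, -0.034, 0.0], 0]
    - [[0.036, -0.068, 0.0], 0]
    - [[0.054, -0.102, 0.005], 0]
    - [[0.072, -0.136, 0.02], 0]
    - [[0.09, -0.165, 0.045], 0]
    - [[0.096, -0.178, 0.075], 0]
    - [[0.096, -0.178, 0.105], 0]
    - [[0.096, -0.178, 0.105], 0]

```text
clock: 2.1
eef_pos: [474.4, 218.6, 99.7]
eef_rot: [3.139, 0.009, 0.058]
wrist_force: [-1.1, -0.1, -1.1]
finger_gap: 0.6
```

```bash
python3 - <<'E'
from h import *
s=st(); print(s['joints'].round(3))
dl((475,283.7,105),0.057)
from cell import manip
for n in("scene","top"): cv2.imwrite(f"pics/{n}1.png",manip.camera(n)[:,:,::-1])
crop("pics/top1.png",(170,205,270,285),"pics/d1.png",7)
crop("pics/scene1.png",(370,110,460,190),"pics/d2.png",7)
a=cv2.imread("pics/d1.png");b=cv2.imread("pics/d2.png")
p=s['eef_pos']; print(proj("top",p),proj("scene",p))
E
```

```text
[ 0.362  0.316  1.673 -0.     1.162  1.874]
pos [474.4 218.6  99.7] rot [3.1387 0.0091 0.0581] t 2.1 delta_tool_m [ 0.0043 -0.0649 -0.0055] turn 0.0011
[[228.78483095 259.21413062]] [[396.27074361 159.06735323]]
```

View pics/d1.png

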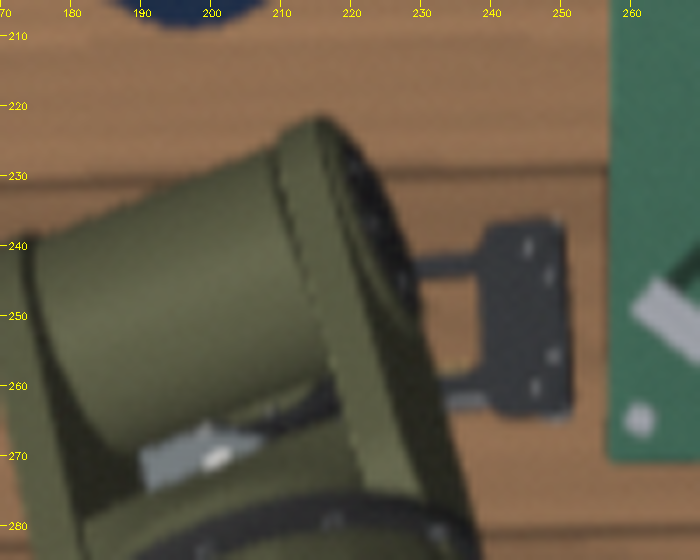

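View pics/d2.png

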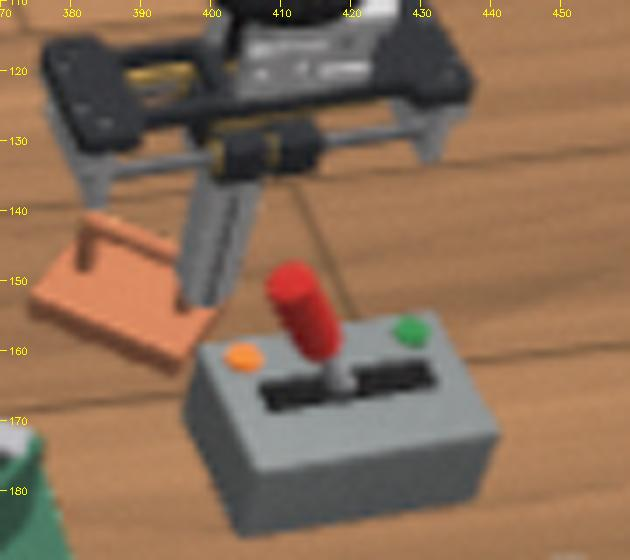

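```bash
python3 - <<'E'
from h import *
from cell import manip
s=st(); dl((475,283.7,105),0.057)
print(proj("scene",s['eef_pos']), tri((398.5,153.5),(228.8,259.2)))
for z in (100,110,120,130): print(back("scene",(398,153.5),z))
cv2.imwrite(f"pics/scene2.png",manip.camera("scene")[:,:,::-1])
crop("pics/scene2.png",(370,110,430,170),"pics/d2.png",10)
E
```

```text
pos [477.  218.7 105.7] rot [3.141e+00 1.600e-03 5.680e-02] t 2.2 delta_tool_m [ 0.0017 -0.065   0.0007] turn -0.0002
[[396.80403556 158.3523238 ]] [473.67682034 217.52606495 124.85116938]
[449.59540834 231.7821541  100.        ]
[459.20593978 227.23389175 110.        ]
[468.81647122 222.6856294  120.        ]
[478.42700265 218.13736705 130.        ]
```

View pics/d2.png

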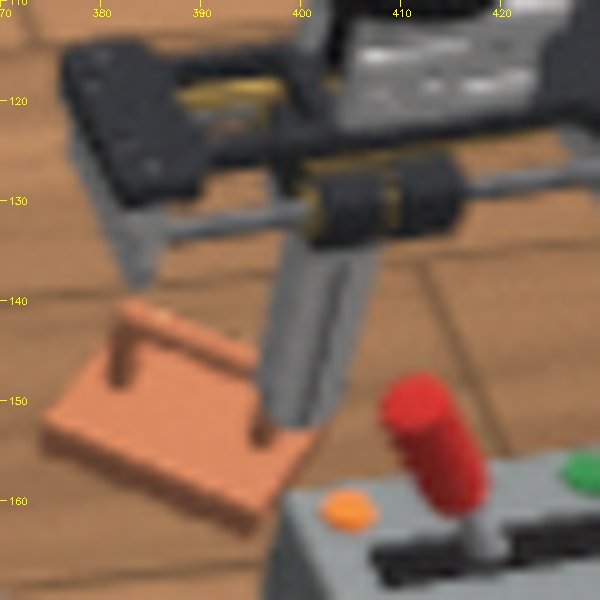

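```bash
python3 - <<'E'
from h import *
c=np.array([124.2,-535.5,170]); yaw=.2278; ty=np.array([np.sin(yaw),-np.cos(yaw),0])
for sgn in(1,-1):
    for o in (0,18.8): print(sgn,o,proj("scene",c+sgn*ty*53+[0,0,o]))
crop("pics/scene0.png",(120,30,200,110),"pics/d3.png",8)
E
```

```text
1 0 [[157.58874783 102.48418078]]
1 18.8 [[155.75677179  98.12859058]]
-1 0 [[187.24541016  95.95939641]]
-1 18.8 [[185.77762119  91.60983783]]
```

View pics/d3.png

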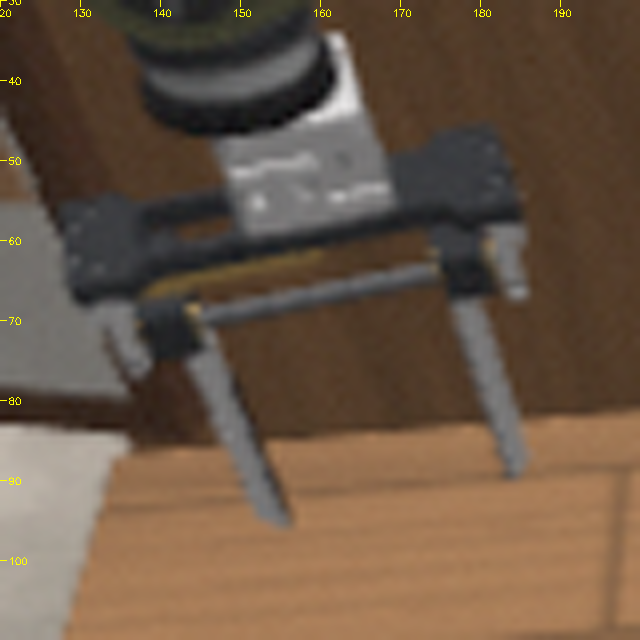

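>>> send_rows:
  commands:
    - [[0.0, -0.01, 0.0], 0]
    - [[0.0, -0.02, 0.0], 0]
    - [[0.0, -0.03, 0.0], 0]
    - [[0.0, -0.04, 0.0], 0]
    - [[0.0, -0.05, 0.0], 0]
    - [[0.0, -0.06, 0.0], 0]
    - [[0.002, -0.065, 0.0], 0]
    - [[0.002, -0.065, 0.0], 0]

```text
clock: 2.92
eef_pos: [475.2, 285.4, 111.8]
eef_rot: [-3.141, -0.002, 0.058]
wrist_force: [-30.8, -15.2, 63.1]
finger_gap: 0.3
```

```bash
python3 - <<'E'
from h import *
from cell import manip
s=st(); dl((475,283.7,105),0.057); print(s['wrist_force'])
cv2.imwrite(f"pics/scene3.png",manip.camera("scene")[:,:,::-1])
crop("pics/scene3.png",(380,110,450,180),"pics/e1.png",9)
for a in (-.15,-.1,-.05,0,.05): print(a, proj("scene",[473.6-.057*100*np.sin(a),308.2+100*np.sin(a),50+100*np.cos(a)]))
E
```

```text
pos [475.2 285.4 111.8] rot [-3.1409e+00 -1.6000e-03  5.8100e-02] t 2.92 delta_tool_m [-0.0003  0.0017  0.0068] turn 0.0011
[-30.84111485 -15.15447297  63.14592553]
-0.15 [[420.66549201 146.20941113]]
-0.1 [[422.12562371 145.85992365]]
-0.05 [[423.57552323 145.56476523]]
0 [[425.01086014 145.32477497]]
0.05 [[426.42736338 145.1405982 ]]
```

View pics/e1.png

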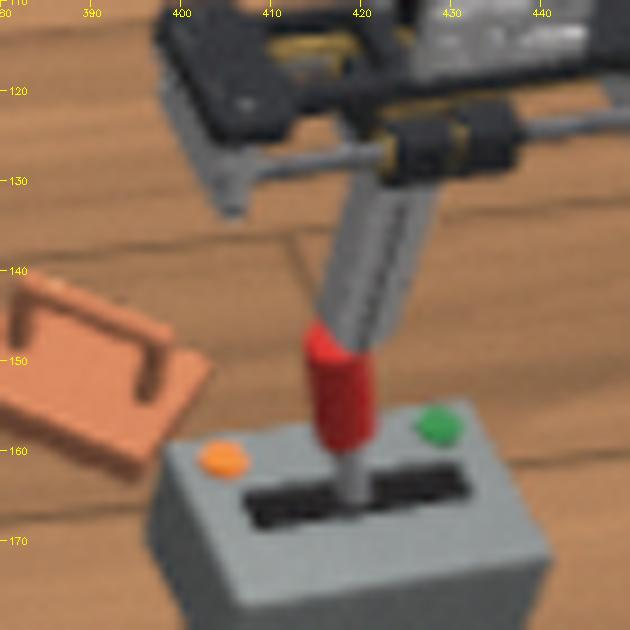

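```bash
python3 - <<'E'
from h import *
for z in (112,120,130,137,145): print(z,proj("scene",[475.2,285.4,z]), proj("scene",[477,218.7,z-6]))
for a in (-.2,-.25,-.3,-.35,-.4): print(a, proj("scene",[473.6-.057*100*np.sin(a),308.2+100*np.sin(a),50+100*np.cos(a)]))
E
```

```text
112 [[416.09478167 154.6001448 ]] [[396.82461662 158.29386054]]
120 [[416.59525096 152.89821204]] [[397.22678925 156.60767701]]
130 [[417.22812081 150.74602816]] [[397.73536913 154.47536131]]
137 [[417.67602295 149.22285913]] [[398.09531496 152.96622152]]
145 [[418.19292605 147.46504036]] [[398.51071963 151.22456019]]
-0.2 [[419.19949893 146.61219797]]
-0.25 [[417.73203628 147.06706829]]
-0.3 [[416.26749747 147.57262545]]
-0.35 [[414.81025811 148.1272987 ]]
-0.4 [[413.36465673 148.72935067]]
```

>>> send_rows:
  commands:
    - [[0.0, 0.0, -0.02], 0]
    - [[0.0, 0.0, -0.04], 0]
    - [[0.0, 0.02, -0.045], 0]
    - [[0.0, 0.045, -0.045], 0]
    - [[0.0, 0.06, -0.03], 0]
    - [[0.0, 0.06, 0.0], 0]
    - [[0.0, 0.06, 0.0], 0]
    - [[0.0, 0.06, 0.0], 0]

```text
clock: 3.63
eef_pos: [478.5, 224.5, 105.3]
eef_rot: [3.141, 0.002, 0.057]
wrist_force: [0.7, 0.3, -0.0]
finger_gap: 0.8
```

```bash
python3 - <<'E'
from h import *
from cell import manip
s=st(); dl((475,283.7,105),0.057); print(s['wrist_force'])
p=s['eef_pos']; 
for z in (0,10,20,30): print(z,proj("scene",p+[0,0,z]),proj("scene",p+[0,12.5,z]),proj("scene",p+[8,12.5,z]))
cv2.imwrite(f"pics/scene4.png",manip.camera("scene")[:,:,::-1])
crop("pics/scene4.png",(370,110,440,180),"pics/e1.png",9)
E
```

```text
pos [478.5 224.5 105.3] rot [3.141e+00 2.200e-03 5.700e-02] t 3.63 delta_tool_m [-0.0001 -0.0593  0.0002] turn 0.0
[ 0.69419903  0.25791993 -0.04310912]
0 [[398.56650419 158.57722421]] [[402.15095727 158.19021575]] [[402.83403956 159.86915433]]
10 [[399.08101917 156.46892773]] [[402.68808596 156.0813556 ]] [[403.3777628  157.76260109]]
20 [[399.60221035 154.33327457]] [[403.23217786 153.94515666]] [[403.92856351 155.62862754]]
30 [[400.13020853 152.16972881]] [[403.78336927 151.78108383]] [[404.48658078 153.46669478]]
```

View pics/e1.png

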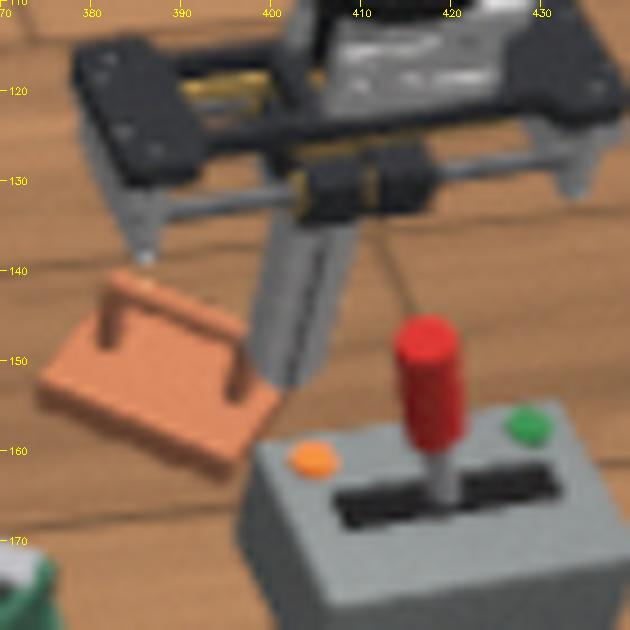

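```bash
python3 - <<'E'
from h import *
for z in (200,230,260): print(z,back("top",(170+572/7,205+415/7),z),back("top",(170+560/7,205+218/7),z))
print(proj("scene",[475.0,130,202]),proj("scene",[475.0,130,230]))
E
```

```text
200 [452.71551955 138.48010167 200.        ] [524.58040228 143.02664996 200.        ]
230 [450.86906465 133.40400042 230.        ] [521.05103112 137.84407862 230.        ]
260 [449.02260975 128.32789916 260.        ] [517.52165997 132.66150728 260.        ]
[[374.49239018 139.21474446]] [[375.58497163 132.42478264]]
```

>>> send_rows:
  commands:
    - [[0.0, 0.0, 0.02], 0]
    - [[0.0, 0.0, 0.04], 0]
    - [[0.0, -0.015, 0.04], 0]
    - [[0.0, -0.025, 0.04], 0]
    - [[0.0, -0.035, 0.04], 0]
    - [[0.0, -0.043, 0.04], 0]
    - [[0.001, -0.051, 0.04], 0]
    - [[0.002, -0.059, 0.04], 0]

```text
clock: 4.35
eef_pos: [478.0, 284.0, 66.3]
eef_rot: [-3.141, -0.001, 0.057]
wrist_force: [-0.2, -2.1, 2.4]
finger_gap: 0.6
```

```bash
python3 - <<'E'
from h import *
from cell import manip
s=st(); dl((475,283.7,65),0.057); print(s['wrist_force'])
cv2.imwrite(f"pics/scene5.png",manip.camera("scene")[:,:,::-1])
crop("pics/scene5.png",(380,110,450,180),"pics/e1.png",9)
for a in (-.15,-.1,-.05,0,.05,.1): print(a, proj("scene",[473.6-.057*100*np.sin(a),308.2+100*np.sin(a),50+100*np.cos(a)]))
E
```

```text
pos [478.  284.   66.3] rot [-3.1413e+00 -1.0000e-03  5.7200e-02] t 4.35 delta_tool_m [-0.003   0.0001  0.0013] turn 0.0002
[-0.1534749  -2.08637725  2.41268248]
-0.15 [[420.66549201 146.20941113]]
-0.1 [[422.12562371 145.85992365]]
-0.05 [[423.57552323 145.56476523]]
0 [[425.01086014 145.32477497]]
0.05 [[426.42736338 145.1405982 ]]
0.1 [[427.82083979 145.01268447]]
```

View pics/e1.png

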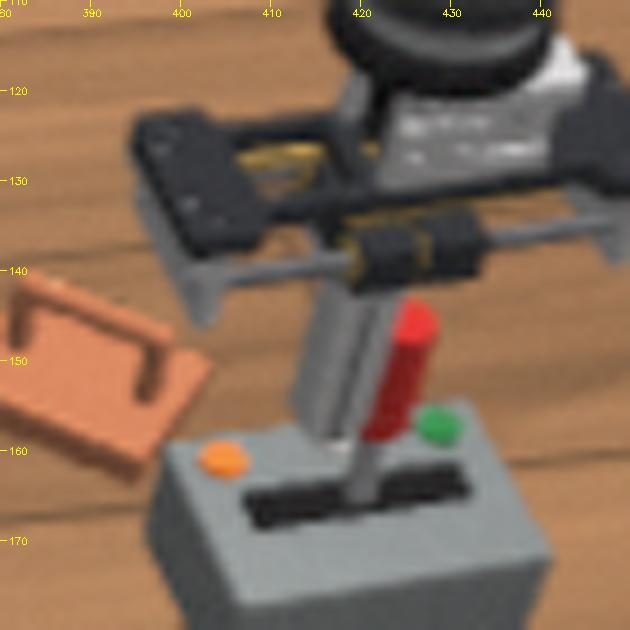

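>>> send_rows:
  commands:
    - [[0.0, 0.0, 0.0], 0]
    - [[0.0, 0.0, 0.0], 0]
    - [[0.0, 0.0, 0.0], 0]
    - [[0.0, 0.0, 0.0], 0]
    - [[0.0, 0.0, 0.0], 0]
    - [[0.0, 0.0, 0.0], 0]
    - [[0.0, 0.0, 0.0], 0]
    - [[0.0, 0.0, 0.0], 0]

```text
clock: 5.07
eef_pos: [477.7, 283.0, 65.6]
eef_rot: [-3.142, -0.0, 0.057]
wrist_force: [-0.7, 0.6, -0.1]
finger_gap: 0.7
```

>>> send_rows:
  commands:
    - [[0.0, 0.0, 0.0], 0]
    - [[0.0, 0.0, 0.0], 0]
    - [[0.0, 0.0, 0.0], 0]
    - [[0.0, 0.0, 0.0], 0]
    - [[0.0, -0.006, 0.0], 0]
    - [[0.0, -0.012, 0.0], 0]
    - [[0.0, -0.018, 0.0], 0]
    - [[0.0, -0.022, 0.0], 0]

```text
clock: 5.73
eef_pos: [476.5, 305.9, 65.7]
eef_rot: [-3.141, -0.0, 0.057]
wrist_force: [-0.1, -2.7, 2.0]
finger_gap: 0.6
```

```bash
python3 - <<'E'
from h import *
from cell import manip
s=st(); dl((475,283.7,65),0.057); print(s['wrist_force'])
cv2.imwrite(f"pics/scene6.png",manip.camera("scene")[:,:,::-1])
crop("pics/scene6.png",(380,110,450,180),"pics/e1.png",9)
for a in (.3,.4,.45,.5,.55,.6): print(a, proj("scene",[473.6-.057*100*np.sin(a),308.2+100*np.sin(a),50+100*np.cos(a)]))
E
```

```text
pos [476.5 305.9  65.7] rot [-3.1415e+00 -5.0000e-04  5.7200e-02] t 5.73 delta_tool_m [-0.0028  0.0221  0.0007] turn 0.0002
[-0.10431633 -2.71466446  1.99181841]
0.3 [[433.08432533 145.06578428]]
0.4 [[435.47748973 145.42726598]]
0.45 [[436.60247136 145.68945184]]
0.5 [[437.67565258 146.00458966]]
0.55 [[438.69423491 146.37146424]]
0.6 [[439.6556305  146.78870468]]
```

View pics/e1.png

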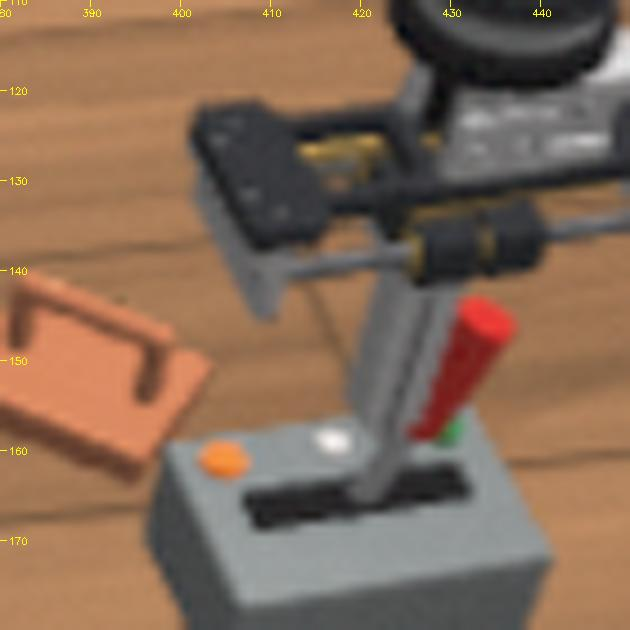

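>>> send_rows:
  commands:
    - [[0.0, -0.003, 0.0], 0]
    - [[0.0, -0.006, 0.0], 0]
    - [[0.0, -0.009, 0.0], 0]
    - [[0.0, -0.011, 0.0], 0]
    - [[0.0, -0.011, 0.0], 0]
    - [[0.0, -0.011, 0.0], 0]
    - [[0.0, -0.011, 0.0], 0]
    - [[0.0, -0.011, 0.0], 0]

```text
clock: 6.45
eef_pos: [475.9, 316.1, 65.7]
eef_rot: [-3.141, -0.0, 0.057]
wrist_force: [0.4, -0.2, 0.5]
finger_gap: 0.1
```

```bash
python3 - <<'E'
from h import *
from cell import manip
s=st(); dl((475,283.7,65),0.057); print(s['wrist_force'])
cv2.imwrite(f"pics/scene7.png",manip.camera("scene")[:,:,::-1])
crop("pics/scene7.png",(380,110,450,180),"pics/e1.png",9)
E
```

```text
pos [475.9 316.1  65.7] rot [-3.1412e+00 -2.0000e-04  5.6700e-02] t 6.45 delta_tool_m [-0.0027  0.0323  0.0007] turn -0.0003
[ 0.35046294 -0.20952034  0.47439869]
```

View pics/e1.png

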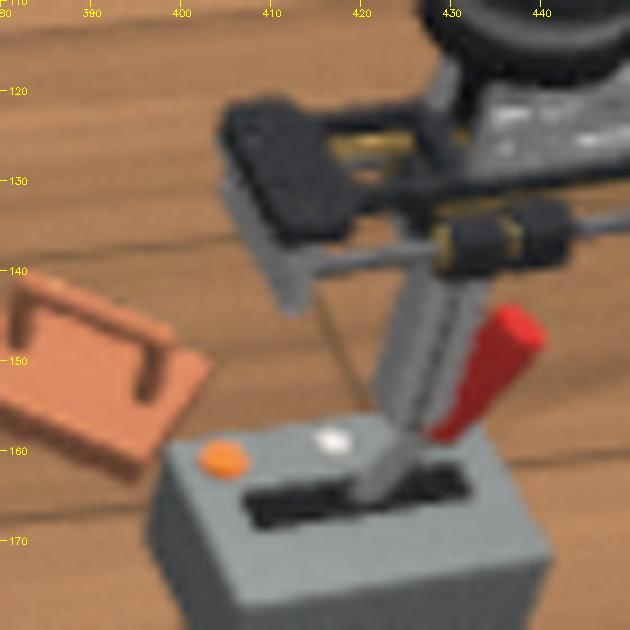

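>>> send_rows:
  commands:
    - [[0.0, -0.002, 0.0], 0]
    - [[0.0, -0.003, 0.0], 0]
    - [[0.0, -0.003, 0.0], 0]
    - [[0.0, 0.01, 0.0], 0]
    - [[0.0, 0.02, -0.03], 0]
    - [[0.0, 0.045, -0.06], 0]
    - [[0.005, 0.08, -0.08], 0]
    - [[0.01, 0.12, -0.08], 0]

```text
clock: 7.17
eef_pos: [494.0, 196.3, 149.9]
eef_rot: [-3.14, -0.007, 0.059]
wrist_force: [1.1, 0.3, 0.6]
finger_gap: 0.2
```

```bash
cat >>h.py <<'E'
MILL=(615.7,26.7,1.5638)
def M2W(p):
    c,s=np.cos(MILL[2]),np.sin(MILL[2]); return np.array([MILL[0]+c*p[0]-s*p[1],MILL[1]+s*p[0]+c*p[1],p[2]])
def W2M(p):
    c,s=np.cos(MILL[2]),np.sin(MILL[2]); d=np.array(p[:2])-MILL[:2]; return np.array([c*d[0]+s*d[1],-s*d[0]+c*d[1],p[2]])
E
python3 - <<'E'
from h import *
from cell import manip
s=st(); print(s['joints'].round(2)); dl(M2W((17,119,130)),0.0); print(M2W((17,119,130)))
cv2.imwrite(f"pics/scene8.png",manip.camera("scene")[:,:,::-1])
crop("pics/scene8.png",(380,110,450,180),"pics/e1.png",9)
E
```

```text
[0.31 0.27 1.61 0.   1.26 1.82]
pos [494.  196.3 149.9] rot [-3.1395 -0.0066  0.0587] t 7.17 delta_tool_m [-0.0062  0.1517  0.0196] turn 0.0587
[496.82184901  44.53214004 130.        ]
```

View pics/e1.png

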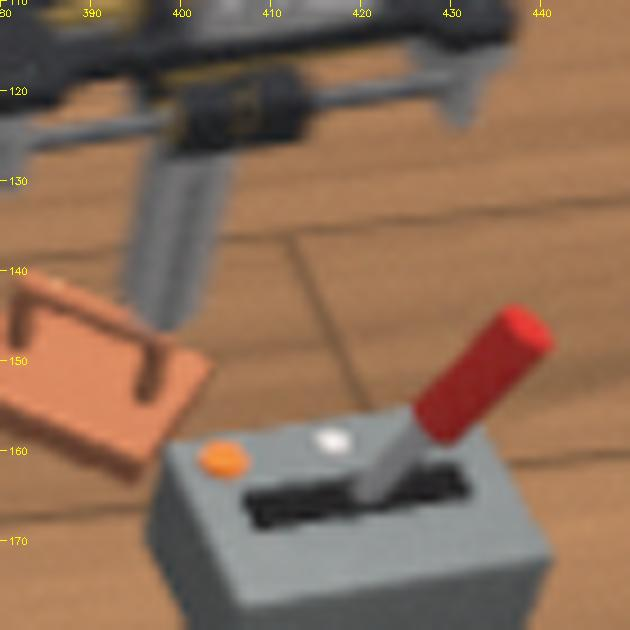

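>>> send_rows:
  commands:
    - [[-0.002, 0.03, 0.0], 0.02]
    - [[-0.004, 0.06, 0.0], 0.04]
    - [[-0.006, 0.09, 0.0], 0.059]
    - [[-0.006, 0.12, 0.0], 0.059]
    - [[-0.006, 0.14, 0.01], 0.059]
    - [[-0.006, 0.152, 0.02], 0.059]
    - [[-0.006, 0.152, 0.02], 0.059]
    - [[-0.006, 0.152, 0.02], 0.059]

```text
clock: 7.88
eef_pos: [494.8, 44.6, 125.0]
eef_rot: [-3.141, 0.001, -0.003]
wrist_force: [0.4, -0.1, -0.3]
finger_gap: 0.6
```

```bash
python3 - <<'E'
from h import *
from cell import manip
s=st(); dl(M2W((17,119,130)),0.0); p=s['eef_pos']; print(W2M(p))
cv2.imwrite(f"pics/scene9.png",manip.camera("scene")[:,:,::-1])
cv2.imwrite(f"pics/top9.png",manip.camera("top")[:,:,::-1])
crop("pics/scene9.png",(285,120,395,245),"pics/e1.png",6)
crop("pics/top9.png",(170,175,370,290),"pics/e2.png",4)
for z in (0,20,30,40,50): print(z,proj("scene",p+[0,0,z]))
E
```

```text
pos [494.8  44.6 125. ] rot [-3.1413e+00  1.3000e-03 -3.3000e-03] t 7.88 delta_tool_m [ 0.002  0.    -0.005] turn -0.0033
[ 17.0426526  120.99711715 125.00569302]
0 [[347.5779838  163.61175238]]
20 [[347.96539834 159.28432939]]
30 [[348.16303651 157.07670963]]
40 [[348.36336668 154.83902028]]
50 [[348.56644422 152.57064277]]
```

View pics/e1.png

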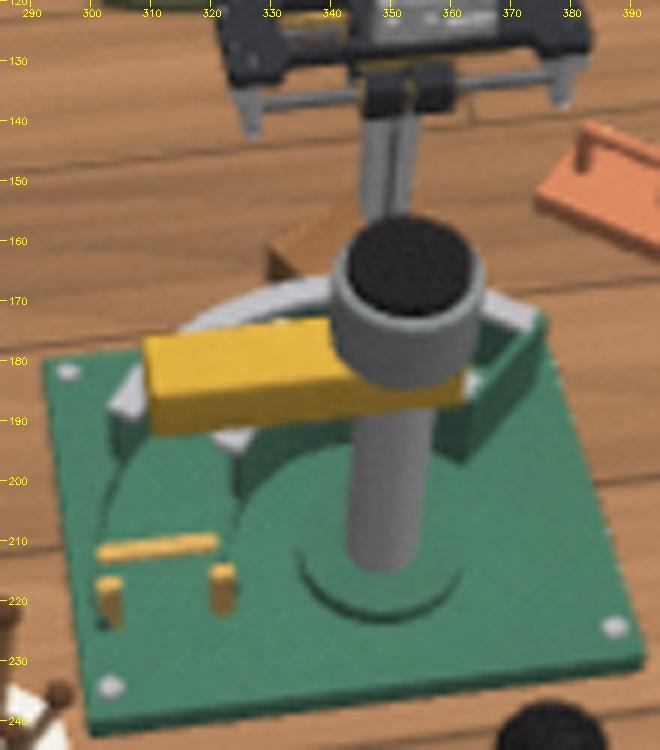

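View pics/e2.png

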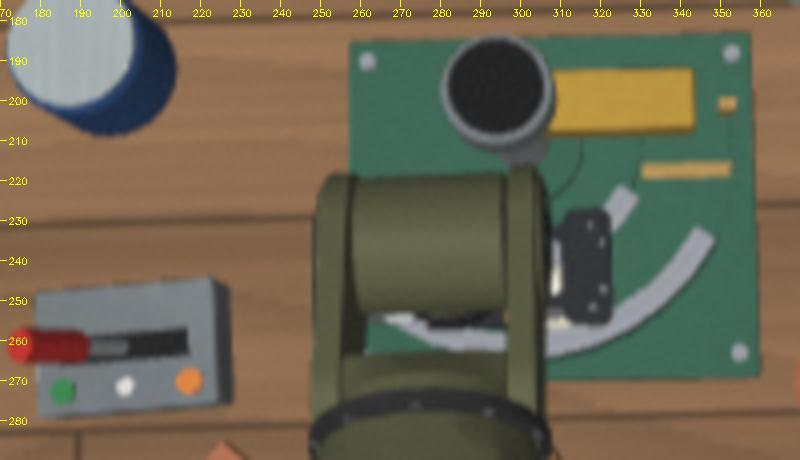

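>>> send_rows:
  commands:
    - [[0.002, 0.0, 0.02], 0]
    - [[0.002, 0.0, 0.04], 0]
    - [[0.002, 0.0, 0.06], 0]
    - [[0.002, 0.0, 0.075], 0]
    - [[0.002, 0.0, 0.085], 0]
    - [[0.002, 0.0, 0.09], 0]
    - [[0.002, 0.0, 0.095], 0]
    - [[0.002, 0.0, 0.095], 0]

```text
clock: 8.65
eef_pos: [497.2, 45.0, 30.4]
eef_rot: [-3.142, 0.0, -0.002]
wrist_force: [-0.1, -1.0, -0.0]
finger_gap: 0.4
```

```bash
python3 - <<'E'
from h import *
from cell import manip
s=st(); p=s['eef_pos']; print(p,W2M(p),s['wrist_force'])
cv2.imwrite(f"pics/scene10.png",manip.camera("scene")[:,:,::-1])
crop("pics/scene10.png",(285,120,395,245),"pics/e1.png",6)
E
```

```text
[497.24024231  44.9824578   30.35795108] [ 17.45323394 118.58476748  30.35795108] [-0.14368168 -0.9960371  -0.02934981]
```

View pics/e1.png

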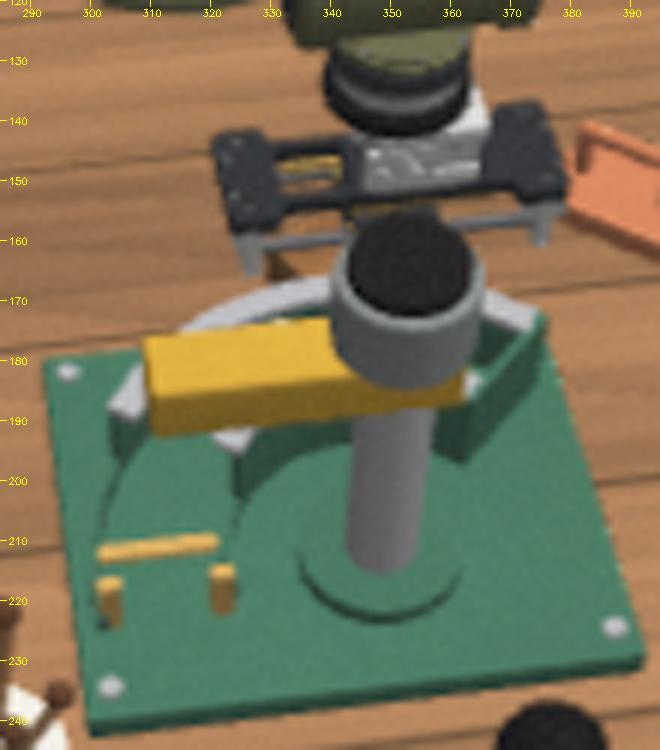

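>>> send_rows:
  commands:
    - [[0.0, 0.0, 0.005], 0]
    - [[0.0, 0.0, 0.01], 0]
    - [[0.0, 0.0, 0.015], 0]
    - [[0.0, 0.0, 0.016], 0]
    - [[0.0, 0.0, 0.016], 0]
    - [[0.0, 0.0, 0.016], 0]
    - [[0.0, 0.0, 0.016], 0]
    - [[0.0, 0.0, 0.016], 0]

```text
clock: 9.37
eef_pos: [497.4, 44.7, 14.7]
eef_rot: [-3.142, -0.0, -0.002]
wrist_force: [-0.1, 0.0, 0.3]
finger_gap: 0.4
```

```bash
python3 - <<'E'
from h import *
s=st();r=R.from_euler('xyz',s['eef_rot']); p0=s['eef_pos']
base=M2W((17.5,118.6,14.7))
def pt(a): a=np.radians(a); return M2W((120*np.cos(a),120*np.sin(a),9))
A=np.arange(84,149,2)
for k in range(0,len(A),8):
    print('call'); 
    for a in A[k:k+8]: print(a,(r.inv().apply(pt(a)-p0)/1000).round(3))
    p0=pt(A[min(k+7,len(A)-1)])
E
```

```text
call
84 [-0.001  0.005  0.006]
86 [-0.001  0.009  0.006]
88 [-0.002  0.013  0.006]
90 [-0.002  0.017  0.006]
92 [-0.002  0.021  0.006]
94 [-0.001  0.025  0.006]
96 [-0.001  0.03   0.006]
98 [-0.001  0.034  0.006]
call
100 [0.001 0.004 0.   ]
102 [0.001 0.008 0.   ]
104 [0.002 0.012 0.   ]
106 [0.003 0.016 0.   ]
108 [0.005 0.02  0.   ]
110 [0.006 0.024 0.   ]
112 [0.007 0.028 0.   ]
114 [0.009 0.032 0.   ]
call
116 [0.002 0.004 0.   ]
118 [0.004 0.008 0.   ]
120 [0.006 0.011 0.   ]
122 [0.008 0.015 0.   ]
124 [0.01  0.018 0.   ]
126 [0.012 0.022 0.   ]
128 [0.015 0.025 0.   ]
130 [0.018 0.028 0.   ]
call
132 [0.003 0.003 0.   ]
134 [0.006 0.006 0.   ]
136 [0.009 0.009 0.   ]
138 [0.012 0.012 0.   ]
140 [0.015 0.015 0.   ]
142 [0.018 0.018 0.   ]
144 [0.021 0.02  0.   ]
146 [0.025 0.022 0.   ]
call
148 [0.004 0.002 0.   ]
```

>>> send_rows:
  commands:
    - [[-0.001, 0.005, 0.003], 0]
    - [[-0.001, 0.009, 0.005], 0]
    - [[-0.002, 0.013, 0.006], 0]
    - [[-0.002, 0.017, 0.006], 0]
    - [[-0.002, 0.021, 0.006], 0]
    - [[-0.001, 0.025, 0.006], 0]
    - [[-0.001, 0.03, 0.006], 0]
    - [[-0.001, 0.034, 0.006], 0]

```text
clock: 10.03
eef_pos: [496.3, 10.1, 8.6]
eef_rot: [3.142, -0.0, -0.002]
wrist_force: [0.1, 0.9, -0.4]
finger_gap: 0.1
```

>>> send_rows:
  commands:
    - [[0.001, 0.004, 0], 0]
    - [[0.001, 0.008, 0], 0]
    - [[0.002, 0.012, 0], 0]
    - [[0.003, 0.016, 0], 0]
    - [[0.005, 0.02, 0], 0]
    - [[0.006, 0.024, 0], 0]
    - [[0.007, 0.028, 0], 0]
    - [[0.009, 0.032, 0], 0]

```text
clock: 10.7
eef_pos: [505.1, -21.7, 8.5]
eef_rot: [-3.142, 0.0, -0.002]
wrist_force: [-0.6, 0.8, -0.4]
finger_gap: 0.3
```

```bash
python3 - <<'E'
from h import *
from cell import manip
s=st(); p=s['eef_pos']; print(p,W2M(p),s['wrist_force'])
cv2.imwrite(f"pics/scene11.png",manip.camera("scene")[:,:,::-1])
cv2.imwrite(f"pics/top11.png",manip.camera("top")[:,:,::-1])
crop("pics/scene11.png",(285,120,395,245),"pics/e1.png",6)
crop("pics/top11.png",(250,175,370,280),"pics/e2.png",6)
E
```

```text
[505.11298701 -21.7467983    8.50106869] [-49.21930917 110.24535959   8.50106869] [-0.57806625  0.75602054 -0.4471938 ]
```

View pics/e1.png

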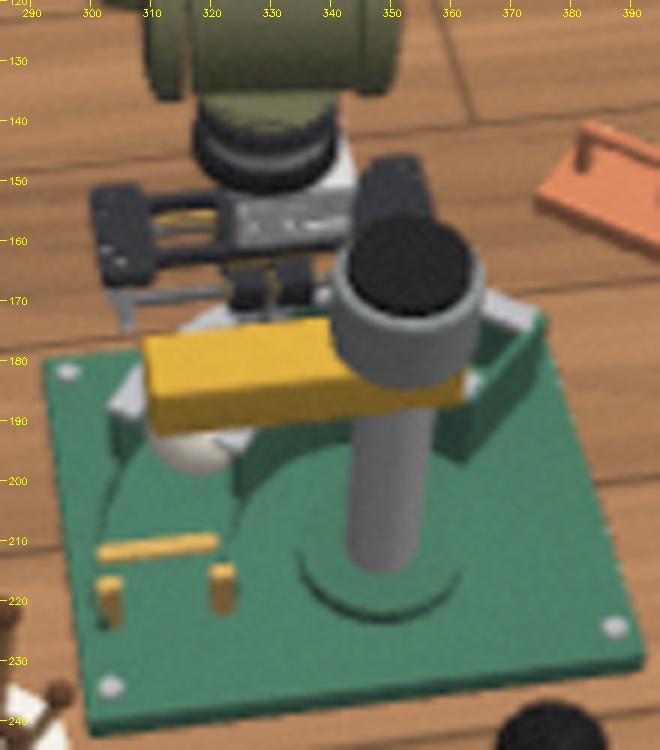

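View pics/e2.png

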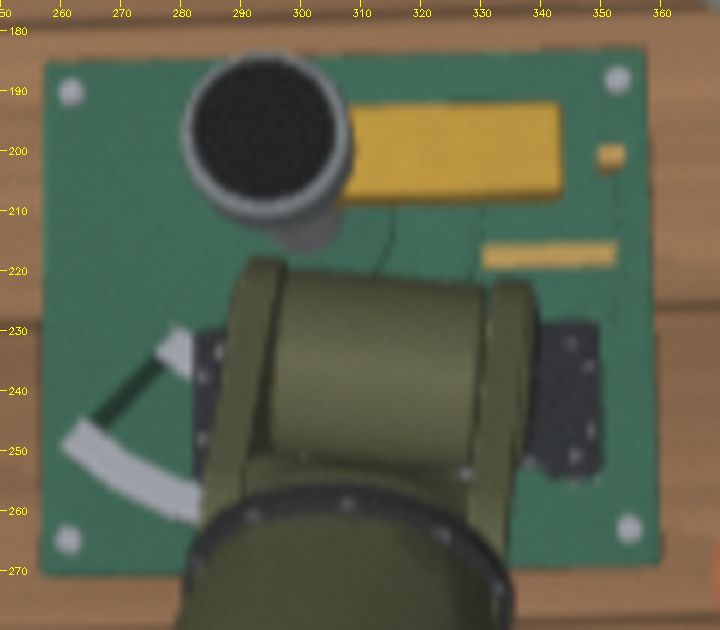

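>>> send_rows:
  commands:
    - [[0.002, 0.004, 0], 0]
    - [[0.004, 0.008, 0], 0]
    - [[0.006, 0.011, 0], 0]
    - [[0.008, 0.015, 0], 0]
    - [[0.01, 0.018, 0], 0]
    - [[0.012, 0.022, 0], 0]
    - [[0.015, 0.025, 0], 0]
    - [[0.018, 0.028, 0], 0]

```text
clock: 11.47
eef_pos: [523.3, -49.8, 8.5]
eef_rot: [3.142, -0.0, -0.002]
wrist_force: [0.5, -0.8, 0.3]
finger_gap: 0.3
```

```bash
python3 - <<'E'
from h import *
from cell import manip
s=st(); p=s['eef_pos']; print(p,W2M(p),s['wrist_force'])
cv2.imwrite(f"pics/scene12.png",manip.camera("scene")[:,:,::-1])
crop("pics/scene12.png",(285,120,395,245),"pics/e1.png",6)
for a in (130,140,150,155,160): print(a,proj("scene",M2W((120*np.cos(np.radians(a)),120*np.sin(np.radians(a)),50))))
E
```

```text
[523.32415662 -49.76871949   8.53988908] [-77.11313429  91.83858676   8.53988908] [ 0.48249791 -0.78903615  0.34198702]
130 [[320.20212046 188.23614329]]
140 [[316.4299444  192.08369025]]
150 [[313.52489596 196.45495186]]
155 [[312.4317785  198.80388109]]
160 [[311.59420202 201.24170467]]
```

View pics/e1.png

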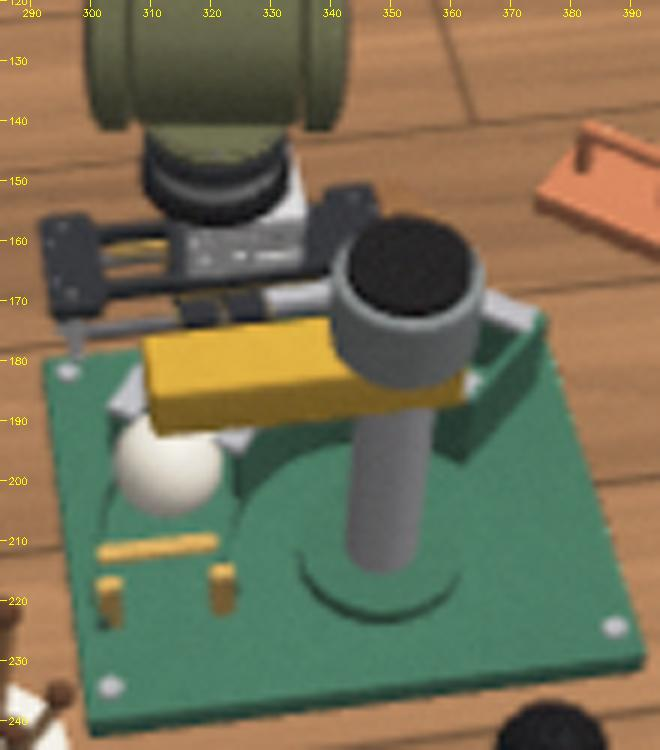

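>>> send_rows:
  commands:
    - [[0.005, 0.006, 0], 0]
    - [[0.011, 0.012, 0], 0]
    - [[0.018, 0.018, 0], 0]
    - [[0.025, 0.023, 0], 0]
    - [[0.03, 0.028, 0], 0]
    - [[0.034, 0.032, 0], 0]
    - [[0.034, 0.032, 0], 0]
    - [[0.034, 0.032, 0], 0]

```text
clock: 12.18
eef_pos: [557.0, -81.6, 8.4]
eef_rot: [-3.142, 0.0, -0.003]
wrist_force: [-0.7, 0.4, -0.4]
finger_gap: 0.8
```

```bash
python3 - <<'E'
from h import *
from cell import manip
s=st(); p=s['eef_pos']; print(p,W2M(p),s['wrist_force'])
cv2.imwrite(f"pics/scene13.png",manip.camera("scene")[:,:,::-1])
crop("pics/scene13.png",(285,120,395,245),"pics/e1.png",6)
for y in (50,40,30,20,10,0): print(y,proj("scene",M2W((-120,y,50))))
E
```

```text
[556.98648485 -81.64457817   8.3578021 ] [-108.75270211   57.95407029    8.3578021 ] [-0.67398475  0.36013308 -0.35245401]
50 [[309.0534662  199.34819577]]
40 [[309.43043198 201.73542635]]
30 [[309.81134826 204.1476744 ]]
20 [[310.19627745 206.58533526]]
10 [[310.58528331 209.04881265]]
0 [[310.97843094 211.53851886]]
```

View pics/e1.png

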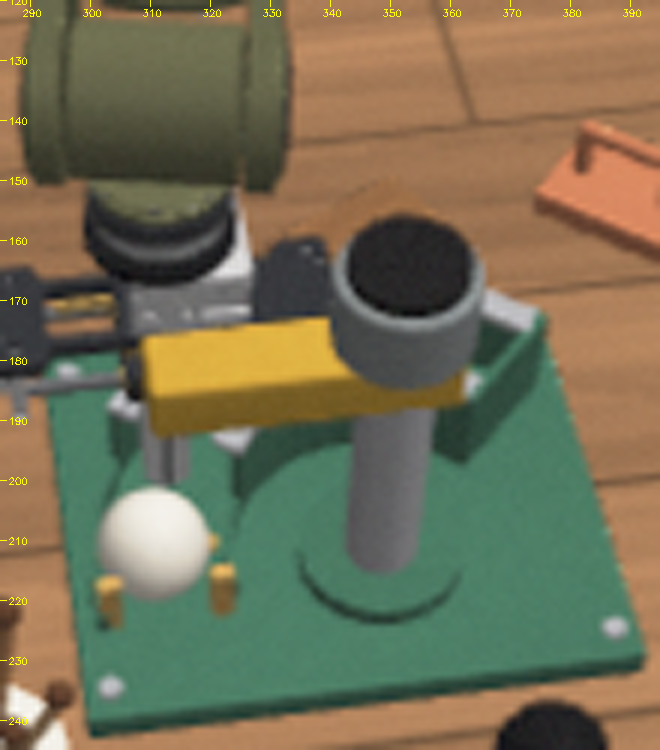

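>>> send_rows:
  commands:
    - [[-0.005, 0.0, -0.02], 0]
    - [[-0.01, 0.0, -0.05], 0]
    - [[-0.015, 0.0, -0.08], 0]
    - [[-0.025, 0.0, -0.115], 0]
    - [[-0.045, -0.01, -0.15], 0]
    - [[-0.07, -0.03, -0.17], -0.1]
    - [[-0.09, -0.06, -0.185], -0.2]
    - [[-0.11, -0.09, -0.19], -0.3]

```text
clock: 12.9
eef_pos: [446.5, 9.5, 200.9]
eef_rot: [3.14, -0.004, 0.302]
wrist_force: [1.0, 0.9, 0.1]
finger_gap: 0.3
```

```bash
python3 - <<'E'
from h import *
from cell import manip
s=st(); print(s['joints'].round(2)); dl((340,260,260),1.57)
for z in (10,30,40,50): print(z,proj("scene",M2W((-108.7,58-8,z))),proj("scene",M2W((-108.7,58,z))))
E
```

```text
[-0.06  0.04  1.75  0.    1.34  1.21]
pos [446.5   9.5 200.9] rot [ 3.1403 -0.0036  0.3015] t 12.9 delta_tool_m [-0.0271 -0.2708 -0.0595] turn -1.2685
10 [[312.6384291  206.35002151]] [[312.3331337  204.47981241]]
30 [[312.55877952 202.70873846]] [[312.2498446  200.82908195]]
40 [[312.5181708  200.85225873]] [[312.20738366 198.96793287]]
50 [[312.47702566 198.97125564]] [[312.16436415 197.08230025]]
```

>>> send_rows:
  commands:
    - [[-0.003, -0.03, -0.007], -0.12]
    - [[-0.006, -0.065, -0.015], -0.24]
    - [[-0.01, -0.1, -0.022], -0.36]
    - [[-0.013, -0.135, -0.03], -0.48]
    - [[-0.017, -0.17, -0.038], -0.6]
    - [[-0.02, -0.205, -0.045], -0.72]
    - [[-0.024, -0.24, -0.052], -0.84]
    - [[-0.027, -0.27, -0.06], -0.96]

```text
clock: 13.57
eef_pos: [340.5, 260.7, 259.0]
eef_rot: [3.141, -0.0, 1.265]
wrist_force: [-0.0, -0.9, 0.7]
finger_gap: 0.5
```

```bash
python3 - <<'E'
from h import *
s=st(); print(s['joints'].round(2)); dl((140,540,280),1.57)
E
```

```text
[ 0.57 -0.04  1.7   0.    1.48  0.87]
pos [340.5 260.7 259. ] rot [ 3.1415e+00 -4.0000e-04  1.2646e+00] t 13.57 delta_tool_m [ 0.2059 -0.2754 -0.021 ] turn -0.3054
```

>>> send_rows:
  commands:
    - [[0.025, -0.034, -0.003], -0.05]
    - [[0.05, -0.068, -0.005], -0.1]
    - [[0.075, -0.1, -0.008], -0.15]
    - [[0.1, -0.134, -0.01], -0.2]
    - [[0.125, -0.167, -0.013], -0.25]
    - [[0.15, -0.2, -0.015], -0.305]
    - [[0.175, -0.234, -0.018], -0.305]
    - [[0.2, -0.268, -0.02], -0.305]

```text
clock: 14.23
eef_pos: [147.7, 531.7, 278.8]
eef_rot: [3.141, -0.0, 1.564]
wrist_force: [0.6, 0.8, 1.0]
finger_gap: 0.5
```

```bash
python3 - <<'E'
from h import *
s=st(); print(s['joints'].round(2)); dl((60,760,280),1.57); dl((60,900,280),1.57)
E
```

```text
[ 1.23  0.25  1.34 -0.    1.55  1.24]
pos [147.7 531.7 278.8] rot [ 3.1414e+00 -5.0000e-04  1.5638e+00] t 14.23 delta_tool_m [ 0.2277 -0.0893 -0.0011] turn -0.0062
pos [147.7 531.7 278.8] rot [ 3.1414e+00 -5.0000e-04  1.5638e+00] t 14.23 delta_tool_m [ 0.3677 -0.0903 -0.001 ] turn -0.0062
```

>>> send_rows:
  commands:
    - [[0.04, -0.015, 0], 0]
    - [[0.08, -0.03, 0], 0]
    - [[0.12, -0.045, 0], 0]
    - [[0.16, -0.06, 0], 0]
    - [[0.2, -0.075, 0], 0]
    - [[0.24, -0.09, 0], 0]
    - [[0.28, -0.09, 0], 0]
    - [[0.32, -0.09, 0], 0]

```text
clock: 14.9
eef_pos: [63.9, 787.9, 271.8]
eef_rot: [3.14, -0.015, 1.564]
wrist_force: [3.7, 43.0, 68.9]
finger_gap: 0.5
```

```bash
python3 - <<'E'
from h import *
s=st(); print(s['joints'].round(3),s['qd'].round(2)); dl((60,900,280),1.57)
E
```

```text
[1.443e+00 9.780e-01 2.340e-01 1.000e-03 1.915e+00 1.451e+00] [ 0.12  0.43 -0.06  0.01 -0.31  0.13]
pos [ 63.9 787.9 271.8] rot [ 3.1404 -0.015   1.5635] t 14.9 delta_tool_m [ 0.1122 -0.0047 -0.0065] turn -0.0065
```

>>> send_rows:
  commands:
    - [[0.0, 0, 0], 0]
    - [[0.0, 0, 0], 0]
    - [[0.005, 0, 0], 0]
    - [[0.01, 0, 0], 0]
    - [[0.015, 0, 0], 0]
    - [[0.02, 0, 0], 0]
    - [[0.025, 0, 0], 0]
    - [[0.03, 0, 0], 0]

```text
clock: 15.57
eef_pos: [63.5, 796.8, 262.9]
eef_rot: [3.139, -0.031, 1.563]
wrist_force: [-0.4, 0.3, -0.5]
finger_gap: 0.3
```

```bash
python3 - <<'E'
from h import *
s=st(); print(s['joints'].round(4),s['qd'].round(2),s['wrist_force']); dl((60,900,280),1.57)
E
```

```text
[1.4449e+00 9.8880e-01 2.3460e-01 1.3000e-03 1.8873e+00 1.4535e+00] [ 0.01  0.03  0.    0.   -0.05  0.01] [-0.36631235  0.26647261 -0.53758378]
pos [ 63.5 796.8 262.9] rot [ 3.1392 -0.0307  1.5627] t 15.57 delta_tool_m [ 0.1036 -0.0043 -0.014 ] turn -0.0073
```

>>> send_rows:
  commands:
    - [[0.05, 0, 0], 0]
    - [[0.1, 0, 0], 0]
    - [[0.15, 0, 0], 0]
    - [[0.2, 0, 0], 0]
    - [[0.25, 0, 0], 0]
    - [[0.3, 0, 0], 0]
    - [[0.3, 0, 0], 0]
    - [[0.3, 0, 0], 0]

```text
clock: 16.23
eef_pos: [53.4, 829.8, 201.3]
eef_rot: [3.138, -0.057, 1.563]
wrist_force: [-0.2, -0.1, -0.6]
finger_gap: 0.5
```

```bash
python3 - <<'E'
from h import *
s=st(); print(s['joints'].round(4),s['qd'].round(2),s['wrist_force']); dl((60,900,280),1.57)
E
```

```text
[1.4617 1.0655 0.2356 0.0021 1.7838 1.4702] [ 0.01  0.06 -0.   -0.   -0.07  0.01] [-0.22877819 -0.07226523 -0.60230823]
pos [ 53.4 829.8 201.3] rot [ 3.1379 -0.0566  1.5629] t 16.23 delta_tool_m [ 0.0746  0.0063 -0.0745] turn -0.0071
```

>>> send_rows:
  commands:
    - [[-0.02, 0, -0.01], 0]
    - [[-0.04, 0, -0.02], 0]
    - [[-0.06, 0, -0.03], 0]
    - [[-0.08, 0, -0.04], 0]
    - [[-0.1, 0, -0.05], 0]
    - [[-0.12, 0, -0.06], 0]
    - [[-0.12, 0, -0.06], 0]
    - [[-0.12, 0, -0.06], 0]

```text
clock: 16.9
eef_pos: [52.4, 706.4, 256.9]
eef_rot: [3.138, -0.059, 1.563]
wrist_force: [0.3, 0.7, -0.2]
finger_gap: 0.2
```

```bash
python3 - <<'E'
from h import *
s=st(); print(s['joints'].round(4),s['qd'].round(2),s['wrist_force']); dl((60,900,280),1.57)
E
```

```text
[1.4437 0.601  0.8991 0.0031 1.582  1.452 ] [-0.    0.06 -0.03 -0.    0.01  0.  ] [ 0.29012577  0.68825545 -0.24403429]
pos [ 52.4 706.4 256.9] rot [ 3.1376 -0.0594  1.5628] t 16.9 delta_tool_m [ 0.1947  0.0061 -0.0115] turn -0.0072
```

```bash
cat > kin.py <<'E'
import numpy as np
from scipy.optimize import least_squares
D=[(.3005,1.5216,1.3207,np.hypot(124.155,535.488),170.0),(.601,.8991,1.582,np.hypot(52.4,706.4),256.9),
(.25,1.34,1.55,551.8,278.8),(-.04,1.70,1.48,428.8,259),(.9888,.2346,1.8873,np.hypot(63.5,796.8),262.9),(1.0655,.2356,1.7838,np.hypot(53.4,829.8),201.3),(.316,1.673,1.162,np.hypot(474.4,218.6),99.7)]
def fk(p,q2,q3,q5):
    a1,L1,L2,d1,Lt,o=p
    s=q2+q3; th=s+q5
    r=a1+L1*np.sin(q2)+L2*np.sin(s)+o*np.cos(s)+Lt*np.sin(th)
    z=d1+L1*np.cos(q2)+L2*np.cos(s)-o*np.sin(s)+Lt*np.cos(th)
    return r,z,np.pi-th   # tilt outward positive
def res(p): return np.concatenate([np.array(fk(p,*d[:3])[:2])-d[3:] for d in D]+[ [1e-3*(p[4]-250)] ])
f=least_squares(res,[50,400,400,300,250,0]); P=f.x
if __name__=="__main__":
    print(P.round(1)); print(f.fun.round(1))
E
python3 kin.py
```

```text
[  2.4 422.9 446.6 230.7 314.2  40.4]
[ 0.   0.2  0.2  0.2  1.5 -1.5 -1.6  0.  -0.3  0.2 -0.   0.4  0.2  0.5
  0.1]
```

```bash
cat > sim.py <<'E'
from kin import *
lo=[-.79,.235,0.005];hi=[2.21,2.515,3.065]
def solve(q0,dx,dz,w=1.0):
    r,z,t=fk(P,*q0); # shift in tool axes: outward-perp (x') and along tool (z')
    tr=r+dx*np.cos(t)+dz*np.sin(t); tz=z+dx*np.sin(t)-dz*np.cos(t)
    g=lambda q:[(fk(P,*q)[0]-tr)/1000,(fk(P,*q)[1]-tz)/1000,w*(fk(P,*q)[2]-t)]
    x0=np.clip(q0,np.array(lo)+1e-3,np.array(hi)-1e-3)
    return least_squares(g,x0,bounds=(lo,hi)).x
if __name__=="__main__":
    q=[.9888,.2346,1.8873]
    for w in (.3,.5,1,2):
        for dx in (42,100,300):
            n=solve(q,dx,0,w); print(w,dx,n.round(3),np.round(fk(P,*n),3))
E
python3 sim.py
```

```text
0.3 42 [0.998 0.235 1.812] [8.22932e+02 2.56681e+02 9.60000e-02]
0.3 100 [1.014 0.235 1.705] [8.56490e+02 2.48764e+02 1.88000e-01]
0.3 300 [1.08  0.235 1.325] [9.68852e+02 2.28774e+02 5.02000e-01]
0.5 42 [1.002 0.235 1.839] [8.14365e+02 2.53119e+02 6.50000e-02]
0.5 100 [1.02  0.235 1.773] [8.35395e+02 2.40537e+02 1.14000e-01]
0.5 300 [1.075 0.235 1.544] [9.05458e+02 2.06532e+02 2.88000e-01]
1 42 [1.005 0.235 1.86 ] [8.07857e+02 2.50467e+02 4.10000e-02]
1 100 [1.025 0.235 1.825] [8.19191e+02 2.34511e+02 5.60000e-02]
1 300 [1.082 0.235 1.714] [8.52781e+02 1.90336e+02 1.11000e-01]
2 42 [1.006 0.235 1.867] [8.05732e+02 2.49613e+02 3.40000e-02]
2 100 [1.027 0.235 1.842] [8.13923e+02 2.32617e+02 3.80000e-02]
2 300 [1.085 0.235 1.769] [8.35441e+02 1.85696e+02 5.20000e-02]
```

```bash
cat > s2.py <<'E'
from sim import *
q=[.9888,.2346,1.8873]
for dx in (300,600,1000,2000,5000):
    n=solve(q,dx,0,1.8); print(dx,n.round(3),np.round(fk(P,*n),3))
print('from above, other dirs')
for dz in (-300,-600,-1000): 
    for dx in (0,600): n=solve([.6,.9,1.58],dx,dz,1.8); print(dx,dz,n.round(3),np.round(fk(P,*n),3))
print('inner/q5')
q=[-.04,1.7,1.48]
for dx,dz in ((-300,0),(-600,0),(-1000,0),(-300,-300),(-600,-600),(0,-600),(-600,-300),(-2000,0),(-600,300)):
    n=solve(q,dx,dz,1.8); print(dx,dz,n.round(3),np.round(fk(P,*n),3))
E
python3 s2.py
```

```text
300 [1.085 0.235 1.765] [8.36862e+02 1.86063e+02 5.70000e-02]
600 [1.144 0.235 1.679] [8.59806e+02 1.38397e+02 8.40000e-02]
1000 [1.193 0.235 1.592] [8.81377e+02 9.82660e+01 1.21000e-01]
2000 [1.257 0.235 1.435] [9.19997e+02 4.87530e+01 2.15000e-01]
5000 [1.321 0.235 1.122] [9.99971e+02 2.07780e+01 4.64000e-01]
from above, other dirs
0 -300 [0.639 0.235 2.201] [6.43885e+02 5.12230e+02 6.60000e-02]
600 -300 [0.909 0.235 1.886] [7.94288e+02 3.26738e+02 1.12000e-01]
0 -600 [0.434 0.235 2.394] [5.13891e+02 6.26183e+02 7.90000e-02]
600 -600 [0.734 0.235 2.053] [7.14232e+02 4.52476e+02 1.20000e-01]
0 -1000 [0.264 0.235 2.551] [3.90852e+02 6.98700e+02 9.10000e-02]
600 -1000 [0.552 0.235 2.223] [6.10197e+02 5.66084e+02 1.32000e-01]
inner/q5
-300 0 [-0.79   2.167  1.765] [147.841 260.687  -0.   ]
-600 0 [-0.79   1.954  2.005] [ 1.19718e+02  3.54006e+02 -2.70000e-02]
-1000 0 [-0.79   0.86   3.065] [-2.24399e+02  6.56780e+02  6.00000e-03]
-300 -300 [-0.558  1.355  2.343] [1.26726e+02 5.58531e+02 2.00000e-03]
-600 -600 [-0.464  0.534  3.065] [-1.13323e+02  7.37330e+02  7.00000e-03]
0 -600 [0.253 0.235 2.645] [3.55866e+02 7.01499e+02 9.00000e-03]
-600 -300 [-0.79   1.049  2.884] [-1.45094e+02  6.35519e+02 -1.00000e-03]
-2000 0 [-0.79   0.819  3.065] [-2.29751e+02  6.59703e+02  4.80000e-02]
-600 300 [-0.79   2.515  1.444] [ 1.28529e+02  1.05726e+02 -2.70000e-02]
```

```bash
cat > s3.py <<'E'
from sim import *
q=[.601,.8991,1.582]
for dx,dz in ((3000,0),(3000,-1500),(3000,-3000),(4000,-2000),(5000,-2500),(6000,-3000),(5000,-4000),(8000,-5000)):
    n=solve(q,dx,dz,1.8); print(dx,dz,n.round(3),np.round(fk(P,*n),3))
E
python3 s3.py
```

```text
3000 0 [1.265 0.235 1.318] [9.54061e+02 5.17470e+01 3.24000e-01]
3000 -1500 [0.885 0.235 1.658] [8.60985e+02 3.62819e+02 3.63000e-01]
3000 -3000 [0.605 0.235 1.881] [7.30495e+02 5.59906e+02 4.21000e-01]
4000 -2000 [0.883 0.235 1.552] [8.91340e+02 3.77971e+02 4.72000e-01]
5000 -2500 [0.883 0.235 1.447] [9.19595e+02 3.94930e+02 5.76000e-01]
6000 -3000 [0.883 0.235 1.348] [9.44858e+02 4.12992e+02 6.75000e-01]
5000 -4000 [0.689 0.235 1.566] [8.42430e+02 5.44137e+02 6.51000e-01]
8000 -5000 [0.794 0.235 1.21 ] [9.5408e+02 5.2804e+02 9.0200e-01]
```

>>> send_rows:
  commands:
    - [[3.0, 0, -1.5], 0]
    - [[3.0, 0, -1.5], 0]
    - [[3.0, 0, -1.5], 0]
    - [[3.0, 0, -1.5], 0]
    - [[3.0, 0, -1.5], 0]
    - [[3.0, 0, -1.5], 0]
    - [[3.0, 0, -1.5], 0]
    - [[3.0, 0, -1.5], 0]

```text
clock: 17.57
eef_pos: [45.4, 792.5, 311.5]
eef_rot: [3.136, -0.087, 1.563]
wrist_force: [-0.3, 0.4, 1.1]
finger_gap: 0.3
```

```bash
python3 - <<'E'
from h import *
s=st(); print(s['joints'].round(4),s['qd'].round(2),s['wrist_force']); dl((60,900,280),1.57)
print(R.from_euler('xyz',s['eef_rot']).as_matrix().round(3))
E
```

```text
[1.4662 0.9276 0.2346 0.0033 1.8922 1.4752] [ 0.03 -0.04 -0.   -0.    0.02  0.03] [-0.29787941  0.36135629  1.10708326]
pos [ 45.4 792.5 311.5] rot [ 3.1363 -0.0871  1.5632] t 17.57 delta_tool_m [0.1044 0.0135 0.0408] turn -0.0068
[[ 0.008  1.     0.006]
 [ 0.996 -0.008  0.087]
 [ 0.087  0.005 -0.996]]
```

```bash
cat > s4.py <<'E'
from sim import *
def call(q,dx,dz,w=.5,n=8):
    r,z,t0=fk(P,*q); u=np.array([dx,dz])/np.hypot(dx,dz)*41.7
    for k in range(n):
        r,z,t=fk(P,*q)
        tr=r+u[0]*np.cos(t0)+u[1]*np.sin(t0); tz=z+u[0]*np.sin(t0)-u[1]*np.cos(t0)
        g=lambda x:[(fk(P,*x)[0]-tr)/1000,(fk(P,*x)[1]-tz)/1000,w*(fk(P,*x)[2]-t0)]
        q=least_squares(g,np.clip(q,np.array(lo)+1e-3,np.array(hi)-1e-3),bounds=(lo,hi)).x
    return q
for d in ((1,0),(1,-.3),(1,-.5),(1,-1)):
    for w in (.5,.7,1):
        q=[.9276,.2346,1.8922]; o=[]
        for k in range(4): q=call(q,*d,w); o.append(np.round(fk(P,*q),3))
        print(d,w,[list(x) for x in o])
E
python3 s4.py
```

```text
(1, 0) 0.5 [[np.float64(849.987), np.float64(221.73), np.float64(0.136)], [np.float64(884.527), np.float64(169.252), np.float64(0.188)], [np.float64(908.025), np.float64(146.399), np.float64(0.24)], [np.float64(925.301), np.float64(145.393), np.float64(0.292)]]
(1, 0) 0.7 [[np.float64(843.091), np.float64(219.149), np.float64(0.112)], [np.float64(871.593), np.float64(158.589), np.float64(0.138)], [np.float64(889.634), np.float64(122.954), np.float64(0.165)], [np.float64(902.24), np.float64(105.541), np.float64(0.191)]]
(1, 0) 1 [[np.float64(839.451), np.float64(217.816), np.float64(0.099)], [np.float64(864.745), np.float64(153.091), np.float64(0.112)], [np.float64(879.714), np.float64(110.921), np.float64(0.125)], [np.float64(889.373), np.float64(85.16), np.float64(0.138)]]
(1, -0.3) 0.5 [[np.float64(819.588), np.float64(293.26), np.float64(0.137)], [np.float64(836.442), np.float64(293.444), np.float64(0.188)], [np.float64(847.152), np.float64(307.087), np.float64(0.239)], [np.float64(853.053), np.float64(330.252), np.float64(0.29)]]
(1, -0.3) 0.7 [[np.float64(812.75), np.float64(290
[... 1361 characters left out ...]
711.277), np.float64(479.848), np.float64(0.176)], [np.float64(674.602), np.float64(536.296), np.float64(0.22)], [np.float64(641.604), np.float64(581.726), np.float64(0.263)]]
(1, -1) 0.7 [[np.float64(745.747), np.float64(404.966), np.float64(0.11)], [np.float64(703.526), np.float64(470.583), np.float64(0.132)], [np.float64(668.632), np.float64(517.828), np.float64(0.154)], [np.float64(640.329), np.float64(552.981), np.float64(0.175)]]
(1, -1) 1 [[np.float64(742.673), np.float64(403.764), np.float64(0.098)], [np.float64(699.495), np.float64(465.912), np.float64(0.109)], [np.float64(665.47), np.float64(508.523), np.float64(0.119)], [np.float64(639.389), np.float64(538.485), np.float64(0.13)]]
```

>>> send_rows:
  commands:
    - [[3.0, 0, -1.0], 0]
    - [[3.0, 0, -1.0], 0]
    - [[3.0, 0, -1.0], 0]
    - [[3.0, 0, -1.0], 0]
    - [[3.0, 0, -1.0], 0]
    - [[3.0, 0, -1.0], 0]
    - [[3.0, 0, -1.0], 0]
    - [[3.0, 0, -1.0], 0]

```text
clock: 18.23
eef_pos: [34.2, 809.9, 294.8]
eef_rot: [3.135, -0.114, 1.563]
wrist_force: [0.2, 0.2, 1.0]
finger_gap: 0.2
```

>>> send_rows:
  commands:
    - [[3.0, 0, -1.0], 0]
    - [[3.0, 0, -1.0], 0]
    - [[3.0, 0, -1.0], 0]
    - [[3.0, 0, -1.0], 0]
    - [[3.0, 0, -1.0], 0]
    - [[3.0, 0, -1.0], 0]
    - [[3.0, 0, -1.0], 0]
    - [[3.0, 0, -1.0], 0]

```text
clock: 18.9
eef_pos: [26.2, 821.1, 290.8]
eef_rot: [3.135, -0.142, 1.563]
wrist_force: [0.1, -0.4, -0.5]
finger_gap: 0.2
```

```bash
python3 - <<'E'
from h import *
s=st(); print(s['joints'].round(4),s['qd'].round(2),s['wrist_force']); dl((60,900,280),1.57)
E
```

```text
[1.4932 0.9563 0.2356 0.0032 1.8078 1.5021] [ 0.01  0.01  0.   -0.   -0.01  0.01] [ 0.13054334 -0.39971703 -0.54028251]
pos [ 26.2 821.1 290.8] rot [ 3.1348 -0.1418  1.5634] t 18.9 delta_tool_m [0.0768 0.0331 0.0221] turn -0.0066
```

>>> send_rows:
  commands:
    - [[3.0, 0, -1.2], 0]
    - [[3.0, 0, -1.2], 0]
    - [[3.0, 0, -1.2], 0]
    - [[3.0, 0, -1.2], 0]
    - [[3.0, 0, -1.2], 0]
    - [[3.0, 0, -1.2], 0]
    - [[3.0, 0, -1.2], 0]
    - [[3.0, 0, -1.2], 0]

```text
clock: 19.57
eef_pos: [20.3, 821.6, 309.5]
eef_rot: [3.134, -0.171, 1.564]
wrist_force: [0.3, -0.3, -0.5]
finger_gap: 0.4
```

>>> send_rows:
  commands:
    - [[3.0, 0, -1.2], 0]
    - [[3.0, 0, -1.2], 0]
    - [[3.0, 0, -1.2], 0]
    - [[3.0, 0, -1.2], 0]
    - [[3.0, 0, -1.2], 0]
    - [[3.0, 0, -1.2], 0]
    - [[3.0, 0, -1.2], 0]
    - [[3.0, 0, -1.2], 0]

```text
clock: 20.23
eef_pos: [16.1, 820.8, 329.4]
eef_rot: [3.134, -0.2, 1.564]
wrist_force: [0.6, 0.2, -0.0]
finger_gap: 0.8
```

>>> send_rows:
  commands:
    - [[3.0, 0, -1.2], 0]
    - [[3.0, 0, -1.2], 0]
    - [[3.0, 0, -1.2], 0]
    - [[3.0, 0, -1.2], 0]
    - [[3.0, 0, -1.2], 0]
    - [[3.0, 0, -1.2], 0]
    - [[3.0, 0, -1.2], 0]
    - [[3.0, 0, -1.2], 0]

```text
clock: 20.9
eef_pos: [13.0, 818.8, 350.4]
eef_rot: [3.134, -0.228, 1.564]
wrist_force: [-0.2, -0.4, -0.1]
finger_gap: 0.1
```

```bash
python3 - <<'E'
from h import *
s=st(); print(s['joints'].round(4),s['qd'].round(2),s['wrist_force']); dl((60,900,280),1.57)
E
```

```text
[1.5085 0.8846 0.2357 0.0047 1.7929 1.5177] [ 0.   -0.03  0.   -0.    0.03  0.01] [-0.15606827 -0.35239156 -0.09512201]
pos [ 13.  818.8 350.4] rot [ 3.1336 -0.2284  1.564 ] t 20.9 delta_tool_m [0.0634 0.0458 0.0874] turn -0.006
```

>>> send_rows:
  commands:
    - [[3.0, 0, -0.8], 0]
    - [[3.0, 0, -0.8], 0]
    - [[3.0, 0, -0.8], 0]
    - [[3.0, 0, -0.8], 0]
    - [[3.0, 0, -0.8], 0]
    - [[3.0, 0, -0.8], 0]
    - [[3.0, 0, -0.8], 0]
    - [[3.0, 0, -0.8], 0]
  hand: -1

```text
clock: 21.57
eef_pos: [11.1, 831.7, 345.1]
eef_rot: [3.133, -0.258, 1.564]
wrist_force: [0.0, 0.0, -0.0]
finger_gap: 50.2
```

>>> send_rows:
  commands:
    - [[3.0, 0, -0.8], 0]
    - [[3.0, 0, -0.8], 0]
    - [[3.0, 0, -0.8], 0]
    - [[3.0, 0, -0.8], 0]
    - [[3.0, 0, -0.8], 0]
    - [[3.0, 0, -0.8], 0]
    - [[3.0, 0, -0.8], 0]
    - [[3.0, 0, -0.8], 0]

```text
clock: 22.23
eef_pos: [9.7, 839.4, 349.4]
eef_rot: [3.133, -0.287, 1.565]
wrist_force: [1.0, 0.1, -0.3]
finger_gap: 94.0
```

>>> send_rows:
  commands:
    - [[3.0, 0, -0.8], 0]
    - [[3.0, 0, -0.8], 0]
    - [[3.0, 0, -0.8], 0]
    - [[3.0, 0, -0.8], 0]
    - [[3.0, 0, -0.8], 0]
    - [[3.0, 0, -0.8], 0]
    - [[3.0, 0, -0.8], 0]
    - [[3.0, 0, -0.8], 0]

```text
clock: 22.9
eef_pos: [8.7, 843.5, 360.0]
eef_rot: [3.133, -0.317, 1.565]
wrist_force: [-0.6, 0.5, -0.2]
finger_gap: 94.0
```

>>> send_rows:
  commands:
    - [[3.0, 0, -0.8], 0]
    - [[3.0, 0, -0.8], 0]
    - [[3.0, 0, -0.8], 0]
    - [[3.0, 0, -0.8], 0]
    - [[3.0, 0, -0.8], 0]
    - [[3.0, 0, -0.8], 0]
    - [[3.0, 0, -0.8], 0]
    - [[3.0, 0, -0.8], 0]

```text
clock: 23.57
eef_pos: [7.8, 845.0, 375.2]
eef_rot: [3.133, -0.346, 1.565]
wrist_force: [0.6, -0.4, 0.1]
finger_gap: 94.0
```

```bash
python3 - <<'E'
from h import *
s=st(); print(s['joints'].round(4),s['qd'].round(2),s['wrist_force']); dl((60,900,280),1.57)
E
```

```text
[1.5152 0.8651 0.2356 0.0083 1.6945 1.525 ] [ 0.   -0.01  0.    0.    0.02 -0.  ] [ 0.59201888 -0.38137436  0.133431  ]
pos [  7.8 845.  375.2] rot [ 3.1329 -0.3464  1.565 ] t 23.57 delta_tool_m [0.0197 0.0509 0.1088] turn -0.005
```

>>> send_rows:
  commands:
    - [[3.0, 0, -0.7], 0]
    - [[3.0, 0, -0.7], 0]
    - [[3.0, 0, -0.7], 0]
    - [[3.0, 0, -0.7], 0]
    - [[3.0, 0, -0.7], 0]
    - [[3.0, 0, -0.7], 0]
    - [[3.0, 0, -0.7], 0]
    - [[3.0, 0, -0.7], 0]

```text
clock: 24.23
eef_pos: [7.2, 848.6, 386.4]
eef_rot: [3.133, -0.376, 1.565]
wrist_force: [0.4, -0.8, 0.3]
finger_gap: 93.9
```

>>> send_rows:
  commands:
    - [[3.0, 0, -0.7], 0]
    - [[3.0, 0, -0.7], 0]
    - [[3.0, 0, -0.7], 0]
    - [[3.0, 0, -0.7], 0]
    - [[3.0, 0, -0.7], 0]
    - [[3.0, 0, -0.7], 0]
    - [[3.0, 0, -0.7], 0]
    - [[3.0, 0, -0.7], 0]

```text
clock: 24.9
eef_pos: [6.8, 849.5, 402.2]
eef_rot: [3.133, -0.406, 1.566]
wrist_force: [0.4, 0.9, 0.7]
finger_gap: 94.1
```

>>> send_rows:
  commands:
    - [[3.0, 0, -0.7], 0]
    - [[3.0, 0, -0.7], 0]
    - [[3.0, 0, -0.7], 0]
    - [[3.0, 0, -0.7], 0]
    - [[3.0, 0, -0.7], 0]
    - [[3.0, 0, -0.7], 0]
    - [[3.0, 0, -0.7], 0]
    - [[3.0, 0, -0.7], 0]

```text
clock: 25.57
eef_pos: [6.4, 848.1, 420.9]
eef_rot: [3.132, -0.436, 1.566]
wrist_force: [0.5, -0.8, -0.4]
finger_gap: 93.8
```

>>> send_rows:
  commands:
    - [[3.0, 0, -0.7], 0]
    - [[3.0, 0, -0.7], 0]
    - [[3.0, 0, -0.7], 0]
    - [[3.0, 0, -0.7], 0]
    - [[3.0, 0, -0.7], 0]
    - [[3.0, 0, -0.7], 0]
    - [[3.0, 0, -0.7], 0]
    - [[3.0, 0, -0.7], 0]

```text
clock: 26.23
eef_pos: [6.0, 844.9, 441.7]
eef_rot: [3.132, -0.466, 1.566]
wrist_force: [0.6, -0.5, -0.3]
finger_gap: 93.9
```

>>> send_rows:
  commands:
    - [[3.0, 0, -0.7], 0]
    - [[3.0, 0, -0.7], 0]
    - [[3.0, 0, -0.7], 0]
    - [[3.0, 0, -0.7], 0]
    - [[3.0, 0, -0.7], 0]
    - [[3.0, 0, -0.7], 0]
    - [[3.0, 0, -0.7], 0]
    - [[3.0, 0, -0.7], 0]

```text
clock: 26.9
eef_pos: [5.6, 840.2, 463.7]
eef_rot: [3.132, -0.496, 1.567]
wrist_force: [-0.6, 0.0, -1.2]
finger_gap: 94.6
```

>>> send_rows:
  commands:
    - [[3.0, 0, -0.7], 0]
    - [[3.0, 0, -0.7], 0]
    - [[3.0, 0, -0.7], 0]
    - [[3.0, 0, -0.7], 0]
    - [[3.0, 0, -0.7], 0]
    - [[3.0, 0, -0.7], 0]
    - [[3.0, 0, -0.7], 0]
    - [[3.0, 0, -0.7], 0]

```text
clock: 27.57
eef_pos: [5.3, 834.3, 486.6]
eef_rot: [3.132, -0.526, 1.567]
wrist_force: [-0.3, 0.0, 0.2]
finger_gap: 93.7
```

```bash
python3 - <<'E'
from h import *
s=st(); print(s['joints'].round(4),s['qd'].round(2),s['wrist_force']); dl((200,500,380),1.57); dl((380,150,350))
r=R.from_euler('xyz',s['eef_rot']).as_matrix(); print(r.round(3))
E
```

```text
[1.5145 0.7409 0.2356 0.0167 1.6395 1.5266] [-0.   -0.03 -0.    0.    0.03  0.  ] [-0.28429623  0.0389088   0.1709789 ]
pos [  5.3 834.3 486.6] rot [ 3.132  -0.5257  1.5669] t 27.57 delta_tool_m [-0.342   0.1967 -0.0732] turn -0.0031
pos [  5.3 834.3 486.6] rot [ 3.132  -0.5257  1.5669] t 27.57 delta_tool_m [-0.6592  0.3795 -0.2208] turn None
[[ 0.003  1.     0.012]
 [ 0.865 -0.009  0.502]
 [ 0.502  0.008 -0.865]]
```

```bash
cat > full.py <<'E'
from kin import P
import numpy as np
from scipy.spatial.transform import Rotation as R
from scipy.optimize import least_squares
a1,L1,L2,d1,Lt,o=P
rz=lambda a:R.from_euler('z',a); ry=lambda a:R.from_euler('y',a)
def fkf(q,sg=1):
    q=np.asarray(q); s=q[1]+q[2]
    A=rz(q[0]); W=A.apply([a1+L1*np.sin(q[1])+L2*np.sin(s)+o*np.cos(s),0,d1+L1*np.cos(q[1])+L2*np.cos(s)-o*np.sin(s)])
    T=A*ry(s)*rz(sg*q[3])*ry(q[4])*rz(q[5])*rz(np.pi/2)
    return W+Lt*T.apply([0,0,1]),T
lo=np.array([-3.03,-.79,.235,-1.04,0,-2.55]);hi=np.array([3.03,2.21,2.515,4.18,3.07,2.55])
def ik(pos,T,q0,sg=1):
    def g(q):
        p,t=fkf(q,sg); return np.r_[(p-pos)/1000,.6*(t*T.inv()).as_rotvec()]
    f=least_squares(g,np.clip(q0,lo+1e-3,hi-1e-3),bounds=(lo,hi)); return f.x,f.cost
E
python3 - <<'E'
from h import *
from full import *
s=st(); T=R.from_euler('xyz',s['eef_rot'])
for sg in(1,-1):
    p,t=fkf(s['joints'],sg); print(sg,p.round(1),(t*T.inv()).as_rotvec().round(4))
q=s['joints']; d=T.apply([0,0,1])
seat=M2W((-120,0,50)); ring=np.array([543.7,-311.9,47])
print(seat)
wp=[s['eef_pos'],(200,500,380),(380,150,330),(480,-150,300),seat+d*0-d*80,seat+d*14,seat-d*100,ring-d*100,ring+d*14]
for i in range(1,len(wp)):
    for u in np.linspace(0,1,8)[1:]:
        qq,c=ik(np.array(wp[i-1])*(1-u)+np.array(wp[i])*u,T,q)
        dq=np.abs(qq-q).max(); q=qq
    print(i,np.round(wp[i],0),q.round(2),'%.1e'%c, dq.round(2))
E
```

```text
1 [ 41.9 837.1 487.6] [ 0. -0.  0.]
-1 [ 52.4 836.5 487.6] [-0.0016 -0.0277 -0.0187]
[614.86044763 -93.2970631   50.        ]
1 [200 500 380] [ 1.05 -0.13  1.61  0.26  1.21  1.02] 2.4e-29 0.12
2 [380 150 330] [-0.02 -0.17  1.75  0.53  1.56 -0.02] 1.6e-17 0.14
3 [ 480 -150  300] [-0.57  0.29  1.33  0.45  1.79 -0.53] 1.9e-28 0.09
4 [ 614. -133.  119.] [-0.45  0.66  1.21  0.48  1.51 -0.53] 4.9e-18 0.06
5 [615. -86.  38.] [-0.38  0.72  1.33  0.51  1.33 -0.56] 5.1e-30 0.02
6 [ 614. -143.  136.] [-0.46  0.66  1.18  0.47  1.55 -0.52] 9.7e-21 0.03
7 [ 543. -362.  133.] [-0.77  0.83  0.9   0.39  1.77 -0.75] 2.0e-26 0.06
8 [ 544. -305.   35.] [-0.71  0.83  1.14  0.4   1.53 -0.79] 2.9e-26 0.03
```

>>> send_rows:
  commands:
    - [[-0.034, 0.02, -0.007], 0]
    - [[-0.068, 0.04, -0.014], 0]
    - [[-0.102, 0.059, -0.021], 0]
    - [[-0.136, 0.079, -0.029], 0]
    - [[-0.17, 0.098, -0.036], 0]
    - [[-0.204, 0.118, -0.044], 0]
    - [[-0.238, 0.138, -0.051], 0]
    - [[-0.272, 0.157, -0.058], 0]

```text
clock: 28.23
eef_pos: [136.2, 609.7, 415.0]
eef_rot: [3.132, -0.526, 1.567]
wrist_force: [1.9, 1.2, 1.2]
finger_gap: 93.9
```

```bash
python3 - <<'E'
from h import *
s=st(); print(s['joints'].round(2)); dl((330,260,350),1.57); dl((480,-150,300),1.57)
E
```

```text
[1.21 0.06 1.34 0.18 1.24 1.2 ]
pos [136.2 609.7 415. ] rot [ 3.1317 -0.5263  1.5671] t 28.23 delta_tool_m [-0.3344  0.1962 -0.1172] turn -0.0029
pos [136.2 609.7 415. ] rot [ 3.1317 -0.5263  1.5671] t 28.23 delta_tool_m [-0.7135  0.3493 -0.2781] turn -0.0029
```

>>> send_rows:
  commands:
    - [[-0.033, 0.019, -0.012], 0]
    - [[-0.066, 0.039, -0.023], 0]
    - [[-0.1, 0.058, -0.035], 0]
    - [[-0.133, 0.078, -0.047], 0]
    - [[-0.166, 0.097, -0.058], 0]
    - [[-0.2, 0.117, -0.07], 0]
    - [[-0.233, 0.137, -0.081], 0]
    - [[-0.266, 0.156, -0.093], 0]

```text
clock: 28.9
eef_pos: [290.0, 331.9, 363.7]
eef_rot: [3.131, -0.527, 1.568]
wrist_force: [0.5, 1.0, 0.3]
finger_gap: 93.9
```

```bash
python3 - <<'E'
from h import *
s=st(); print(s['joints'].round(2)); dl((400,100,320),1.57); dl((480,-150,300),1.57)
E
```

```text
[ 0.45 -0.27  1.76  0.47  1.42  0.44]
pos [290.  331.9 363.7] rot [ 3.1307 -0.5268  1.568 ] t 28.9 delta_tool_m [-0.2222  0.1115 -0.0774] turn -0.002
pos [290.  331.9 363.7] rot [ 3.1307 -0.5268  1.568 ] t 28.9 delta_tool_m [-0.4482  0.1934 -0.1848] turn -0.002
```

>>> send_rows:
  commands:
    - [[-0.033, 0.016, -0.012], 0]
    - [[-0.066, 0.033, -0.024], 0]
    - [[-0.1, 0.05, -0.036], 0]
    - [[-0.133, 0.066, -0.048], 0]
    - [[-0.166, 0.083, -0.06], 0]
    - [[-0.2, 0.1, -0.071], 0]
    - [[-0.233, 0.114, -0.084], 0]
    - [[-0.266, 0.128, -0.097], 0]

```text
clock: 29.57
eef_pos: [416.1, 51.8, 315.0]
eef_rot: [3.131, -0.526, 1.567]
wrist_force: [0.6, 0.4, 0.3]
finger_gap: 94.1
```

```bash
python3 - <<'E'
from h import *
s=st(); print(s['joints'].round(2)); 
T=R.from_euler('xyz',s['eef_rot']); d=T.apply([0,0,1]); seat=M2W((-120,0,50))
dl((490,-160,290),1.57); print(seat-d*80); dl(seat-d*80)
E
```

```text
[-0.33 -0.05  1.68  0.5   1.67 -0.31]
pos [416.1  51.8 315. ] rot [ 3.1313 -0.5259  1.5668] t 29.57 delta_tool_m [-0.1955  0.0756 -0.0837] turn -0.0032
[ 613.87780567 -133.45050543  119.18623767]
pos [416.1  51.8 315. ] rot [ 3.1313 -0.5259  1.5668] t 29.57 delta_tool_m [-0.2578  0.1977  0.0788] turn None
```

```bash
python3 - <<'E'
from h import *
print('jar rim',back("top",(376,157),165),back("scene",(283,243),165)); print('brushtips', tri((268,232),(372,142)))
print('pot',back("top",(423,184),100),back("scene",(236,230),100))
E
```

```text
jar rim [ 733.65008835 -191.51398249  165.        ] [ 789.6966161  -188.74798637  165.        ]
brushtips [ 768.37932174 -202.11152788  191.03148183]
pot [ 669.25773068 -324.95904343  100.        ] [ 685.59392413 -321.62989443  100.        ]
```

```bash
python3 - <<'E'
from h import *
s=st(); T=R.from_euler('xyz',s['eef_rot']); d=T.apply([0,0,1]); seat=M2W((-120,0,50))
for w in ((470,-100,290),(540,-200,240),seat-d*110): print(np.round(w,0)); dl(w)
E
```

```text
[ 470 -100  290]
pos [416.1  51.8 315. ] rot [ 3.1313 -0.5259  1.5668] t 29.57 delta_tool_m [-0.1436  0.0551 -0.0539] turn None
[ 540 -200  240]
pos [416.1  51.8 315. ] rot [ 3.1313 -0.5259  1.5668] t 29.57 delta_tool_m [-0.255   0.1255 -0.06  ] turn None
[ 614. -149.  145.]
pos [416.1  51.8 315. ] rot [ 3.1313 -0.5259  1.5668] t 29.57 delta_tool_m [-0.2578  0.1977  0.0488] turn None
```

>>> send_rows:
  commands:
    - [[-0.036, 0.014, -0.013], 0]
    - [[-0.072, 0.028, -0.027], 0]
    - [[-0.108, 0.041, -0.04], 0]
    - [[-0.143, 0.055, -0.054], -0.03]
    - [[-0.175, 0.074, -0.056], -0.06]
    - [[-0.205, 0.093, -0.058], -0.1]
    - [[-0.232, 0.11, -0.06], -0.15]
    - [[-0.255, 0.125, -0.06], -0.15]

```text
clock: 30.23
eef_pos: [539.9, -199.8, 239.0]
eef_rot: [3.044, -0.518, 1.742]
wrist_force: [0.7, 0.3, -0.5]
finger_gap: 93.8
```

```bash
python3 - <<'E'
from h import *
s=st(); T=R.from_euler('xyz',s['eef_rot']); d=T.apply([0,0,1]); seat=M2W((-120,0,50))
print(T.as_matrix().round(3),s['joints'].round(2))
for w in (seat-d*100,): print(np.round(w,0)); dl(w)
E
```

```text
[[-0.148  0.989  0.012]
 [ 0.856  0.122  0.502]
 [ 0.495  0.084 -0.865]] [-0.64  0.49  1.19  0.43  1.76 -0.77]
[ 614. -143.  136.]
pos [ 539.9 -199.8  239. ] rot [ 3.0443 -0.5178  1.7423] t 30.23 delta_tool_m [-0.0135  0.0712  0.1178] turn None
```

>>> send_rows:
  commands:
    - [[-0.005, 0.025, 0.02], 0]
    - [[-0.01, 0.05, 0.04], 0]
    - [[-0.0135, 0.071, 0.065], 0]
    - [[-0.0135, 0.071, 0.095], 0]
    - [[-0.0135, 0.071, 0.117], 0]
    - [[-0.0135, 0.071, 0.117], 0]
    - [[-0.0135, 0.071, 0.117], 0]
    - [[-0.0135, 0.071, 0.117], 0]

```text
clock: 30.9
eef_pos: [613.3, -143.2, 139.9]
eef_rot: [3.043, -0.516, 1.74]
wrist_force: [0.3, 0.1, -0.2]
finger_gap: 93.6
```

```bash
cat > look.py <<'E'
import sys
from h import *
from cell import manip
k=sys.argv[1]; bs=eval(sys.argv[2]); bt=eval(sys.argv[3]); sc=int(sys.argv[4]) if len(sys.argv)>4 else 6
s=st(); T=R.from_euler('xyz',s['eef_rot']); p=s['eef_pos']; d=T.apply([0,0,1]); yv=T.apply([0,1,0]); g=s['finger_gap']/2
print('t',s['clock'],'pos',p.round(1),'F',s['wrist_force'].round(1),'gap',s['finger_gap'].round(1), 'mill',W2M(p).round(1))
for o in (0,20,30,40):
    print('tip-%d'%o,[ (n,proj(n,p-d*o+sg*yv*(g+6))[0].round(1).tolist()) for n in("scene","top") for sg in(1,-1)])
for n,b in(("scene",bs),("top",bt)):
    if b:
        cv2.imwrite(f"pics/{n}{k}.png",manip.camera(n)[:,:,::-1]); crop(f"pics/{n}{k}.png",b,f"pics/{n}{k}c.png",sc)
E
python3 look.py 20 "(250,130,370,240)" "(290,150,410,260)"
```

```text
Traceback (most recent call last):
  File "look.py", line 6, in <module>
    print('t',s['clock'],'pos',p.round(1),'F',s['wrist_force'].round(1),'gap',s['finger_gap'].round(1), 'mill',W2M(p).round(1))
                                                                              ^^^^^^^^^^^^^^^^^^^^^
AttributeError: 'float' object has no attribute 'round'
```

```bash
sed -i "s/s\['finger_gap'\].round(1)/round(s['finger_gap'],1)/" look.py; python3 look.py 20 "(250,130,370,240)" "(290,150,410,260)"
```

```text
t 30.9 pos [ 613.3 -143.2  139.9] F [ 0.3  0.1 -0.2] gap 93.6 mill [-169.9    1.2  139.9]
tip-0 [('scene', [297.8, 207.9]), ('scene', [290.1, 183.3]), ('top', [356.4, 183.9]), ('top', [362.4, 222.3])]
tip-20 [('scene', [294.0, 204.6]), ('scene', [286.5, 179.9]), ('top', [360.4, 182.5]), ('top', [366.5, 221.4])]
tip-30 [('scene', [292.1, 202.9]), ('scene', [284.6, 178.2]), ('top', [362.4, 181.8]), ('top', [368.5, 220.9])]
tip-40 [('scene', [290.1, 201.2]), ('scene', [282.7, 176.4]), ('top', [364.4, 181.0]), ('top', [370.6, 220.5])]
```

View pics/scene20c.png

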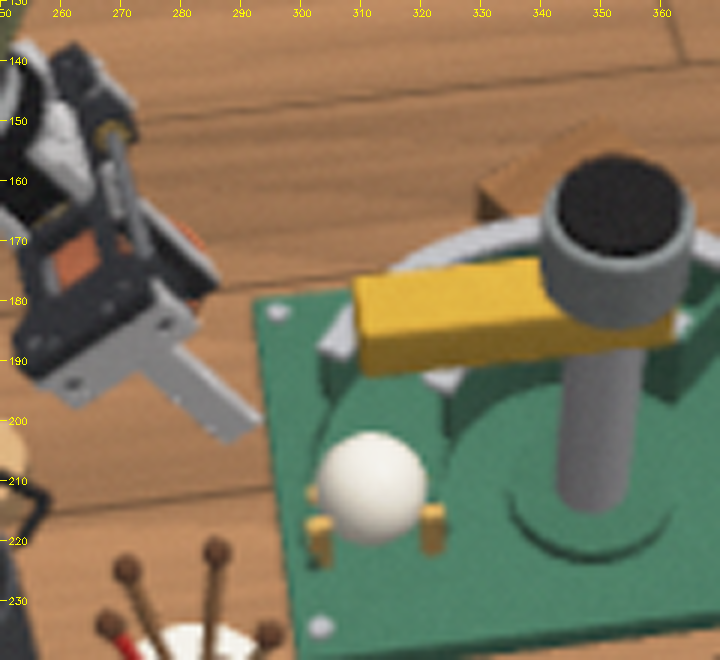

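View pics/top20c.png

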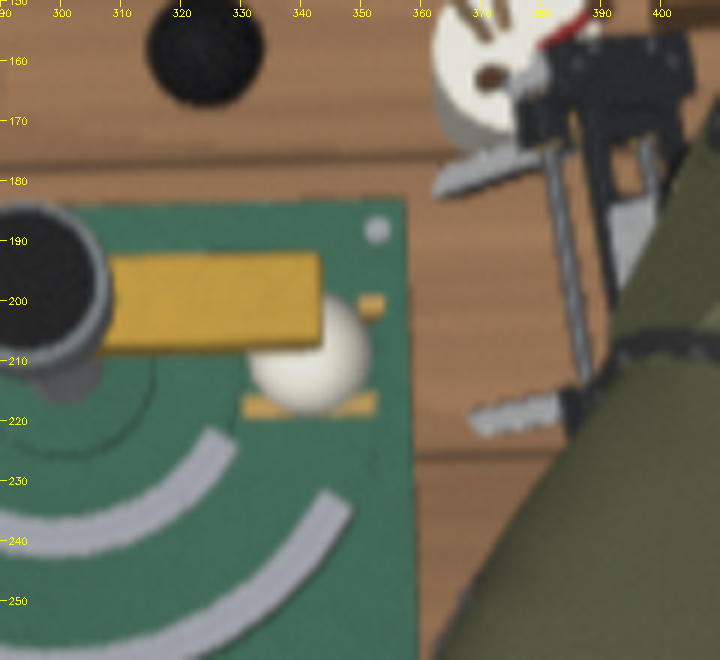

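```bash
python3 - <<'E'
from h import *
s=st(); T=R.from_euler('xyz',s['eef_rot']); p=s['eef_pos']; 
def corners(p,T):
    return np.array([p+T.apply([sx*37.5,88.5,-o]) for o in(129,170) for sx in(-1,1)])
c=corners(p,T); print(c.round(0).tolist()); print(proj("top",c).round(1).tolist()); print(proj("scene",c).round(1).tolist())
seat=M2W((-120,0,50))
for turn in (0,-.15,-.3,-.45):
    T2=T*R.from_euler('z',turn); d=T2.apply([0,0,1]); c=corners(seat+d*(18.8+32),T2); print(turn,c.round(0).tolist())
E
python3 - <<'E'
from h import *
crop("pics/top0.png",(350,130,410,190),"pics/j1.png",10); crop("pics/scene0.png",(255,210,315,280),"pics/j2.png",8)
E
```

```text
[[705.0, -230.0, 241.0], [694.0, -165.0, 278.0], [704.0, -250.0, 276.0], [693.0, -186.0, 313.0]]
[[393.7, 159.7], [369.4, 160.9], [403.6, 155.9], [378.9, 157.0]]
[[262.2, 201.7], [285.6, 186.4], [252.3, 193.7], [276.2, 177.9]]
0 [[707.0, -154.0, 107.0], [696.0, -90.0, 144.0], [706.0, -175.0, 142.0], [695.0, -110.0, 179.0]]
-0.15 [[709.0, -142.0, 114.0], [687.0, -80.0, 150.0], [709.0, -162.0, 149.0], [687.0, -100.0, 185.0]]
-0.3 [[710.0, -129.0, 121.0], [677.0, -71.0, 155.0], [709.0, -150.0, 157.0], [677.0, -91.0, 190.0]]
-0.45 [[708.0, -117.0, 128.0], [666.0, -63.0, 159.0], [707.0, -137.0, 164.0], [665.0, -83.0, 194.0]]
```

View pics/j1.png

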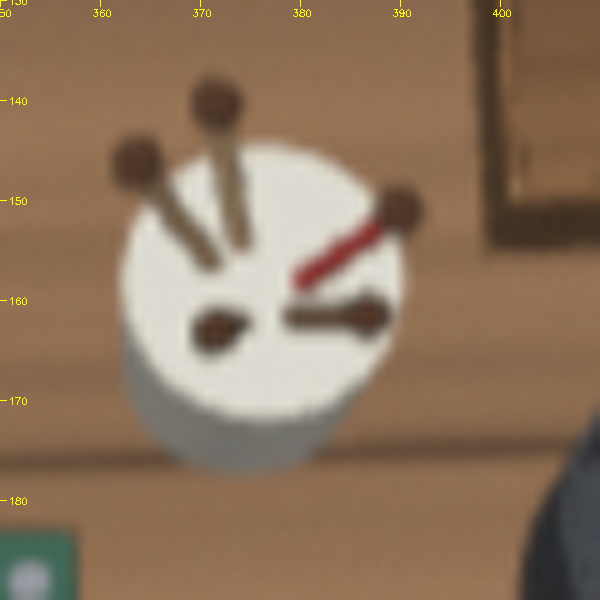

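View pics/j2.png

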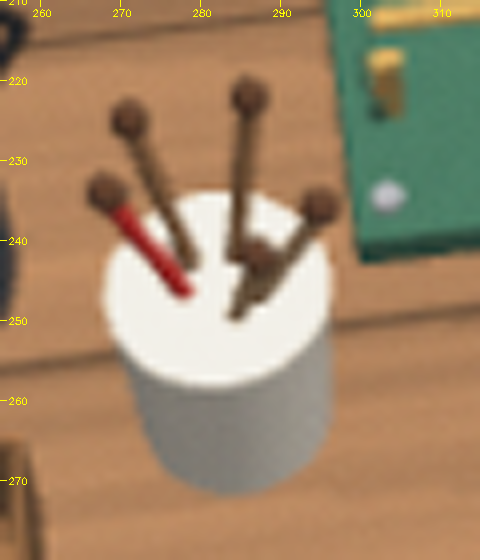

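```bash
python3 - <<'E'
from h import *
print(tri((281.5,246),(376,157.7)))
for b in ((286,222),(271,225),(267.5,233.5),(294.5,235.5),(287,242.5)):
    for a in ((371.3,140.5),(363.5,146),(389.5,151),(386.5,161.3),(371,163)):
        P=tri(b,a); e=np.hypot(*(proj("top",P)[0]-a))+np.hypot(*(proj("scene",P)[0]-b))
        if e<2.5: print(b,a,P.round(0),e.round(2))
E
```

```text
[ 752.18990353 -196.76674937   89.82137298]
(286, 222) (371.3, 140.5) [ 763. -175.  221.] 0.76
(286, 222) (371, 163) [ 719. -176.  158.] 1.07
(271, 225) (386.5, 161.3) [ 723. -218.  158.] 1.27
(267.5, 233.5) (389.5, 151) [ 751. -228.  160.] 0.63
(267.5, 233.5) (386.5, 161.3) [ 730. -226.  129.] 2.41
(294.5, 235.5) (363.5, 146) [ 767. -158.  159.] 1.1
(287, 242.5) (371.3, 140.5) [ 783. -180.  155.] 1.19
(287, 242.5) (371, 163) [ 739. -181.   83.] 1.51
```

```bash
python3 - <<'E'
from h import *
print(tri((311.6,210.9),(341.4,208.4)), M2W((-120,0,50)), proj("top",M2W((-120,0,50))),proj("scene",M2W((-120,0,50))))
s=st(); T=R.from_euler('xyz',s['eef_rot']); d=T.apply([0,0,1]); seat=M2W((-120,0,50))
for o in (-75,-40,44): dl(seat+d*o)
E
```

```text
[614.80953827 -93.22386761  53.22067777] [614.86044763 -93.2970631   50.        ] [[340.73702941 208.51598972]] [[310.97843094 211.53851886]]
pos [ 613.3 -143.4  139.9] rot [ 3.0431 -0.5161  1.7401] t 31.0 delta_tool_m [-0.0017 -0.0002  0.028 ] turn None
pos [ 613.3 -143.4  139.9] rot [ 3.0431 -0.5161  1.7401] t 31.0 delta_tool_m [-0.0017 -0.0002  0.063 ] turn None
pos [ 613.3 -143.4  139.9] rot [ 3.0431 -0.5161  1.7401] t 31.0 delta_tool_m [-0.0017 -0.0002  0.147 ] turn None
```

>>> send_rows:
  commands:
    - [[-0.002, 0, 0.015], -0.03]
    - [[-0.002, 0, 0.03], -0.07]
    - [[-0.002, 0, 0.045], -0.07]
    - [[-0.002, 0, 0.06], -0.07]
    - [[-0.002, 0, 0.075], -0.07]
    - [[-0.002, 0, 0.09], -0.07]
    - [[-0.002, 0, 0.1], -0.07]
    - [[-0.002, 0, 0.1], -0.07]
  hand: -0.66

```text
clock: 31.67
eef_pos: [613.9, -93.3, 49.8]
eef_rot: [3.008, -0.511, 1.819]
wrist_force: [0.2, -0.5, 0.4]
finger_gap: 78.3
```

```bash
python3 look.py 21 "(260,130,370,240)" "(290,150,410,260)"; python3 - <<'E'
from h import *
s=st(); T=R.from_euler('xyz',s['eef_rot']); d=T.apply([0,0,1]); seat=M2W((-120,0,50))
dl(seat+d*44)
E
```

```text
t 31.6667 pos [613.9 -93.3  49.8] F [ 0.2 -0.5  0.4] gap 78.3 mill [-120.     1.    49.8]
tip-0 [('scene', [315.4, 221.3]), ('scene', [306.7, 201.8]), ('top', [337.5, 193.6]), ('top', [344.0, 224.2])]
tip-20 [('scene', [312.1, 218.4]), ('scene', [303.5, 198.9]), ('top', [341.0, 192.4]), ('top', [347.6, 223.3])]
tip-30 [('scene', [310.4, 217.0]), ('scene', [301.8, 197.4]), ('top', [342.8, 191.8]), ('top', [349.5, 222.9])]
tip-40 [('scene', [308.7, 215.5]), ('scene', [300.2, 195.8]), ('top', [344.6, 191.1]), ('top', [351.3, 222.5])]
pos [614.6 -94.3  51.5] rot [ 3.0055 -0.5092  1.8198] t 31.77 delta_tool_m [0.0001 0.0002 0.0458] turn None
```

View pics/scene21c.png

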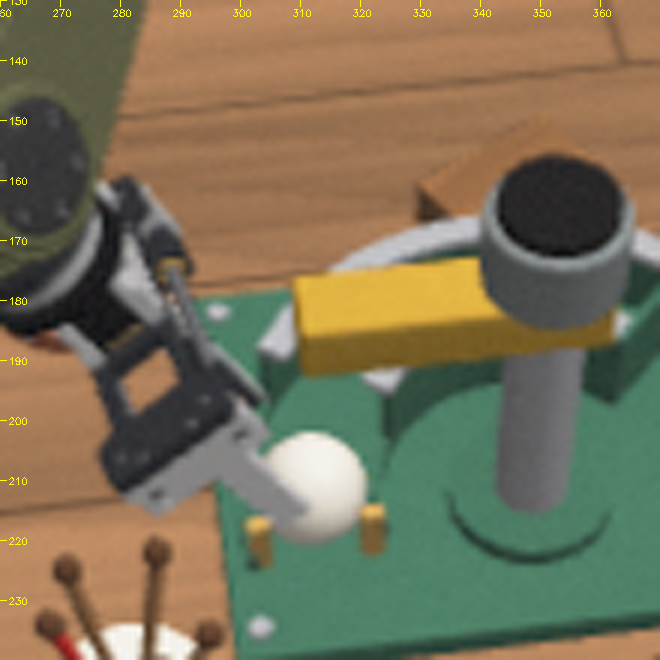

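View pics/top21c.png

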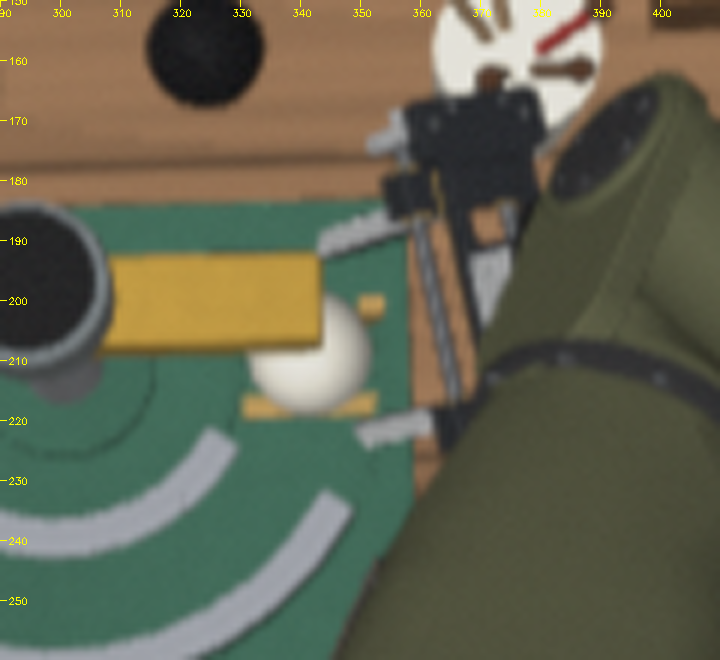

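>>> send_rows:
  commands:
    - [[0, 0, 0.008], 0]
    - [[0, 0, 0.016], 0]
    - [[0, 0, 0.024], 0]
    - [[0, 0, 0.032], 0]
    - [[0, 0, 0.039], 0]
    - [[0, 0, 0.044], 0]
    - [[0, 0, 0.046], 0]
    - [[0, 0, 0.046], 0]

```text
clock: 32.43
eef_pos: [614.7, -70.3, 10.4]
eef_rot: [3.007, -0.51, 1.82]
wrist_force: [0.8, -0.7, 0.7]
finger_gap: 78.1
```

```bash
python3 look.py 22 "(260,130,370,240)" "(290,150,410,260)"
```

```text
t 32.4333 pos [614.7 -70.3  10.4] F [ 0.8 -0.7  0.7] gap 78.1 mill [-97.1   0.4  10.4]
tip-0 [('scene', [322.6, 227.7]), ('scene', [313.8, 208.5]), ('top', [329.8, 196.2]), ('top', [336.1, 225.9])]
tip-20 [('scene', [319.5, 225.0]), ('scene', [310.8, 205.6]), ('top', [333.1, 195.0]), ('top', [339.5, 225.1])]
tip-30 [('scene', [317.9, 223.6]), ('scene', [309.2, 204.2]), ('top', [334.8, 194.5]), ('top', [341.3, 224.7])]
tip-40 [('scene', [316.3, 222.2]), ('scene', [307.6, 202.8]), ('top', [336.5, 193.9]), ('top', [343.0, 224.3])]
```

View pics/scene22c.png

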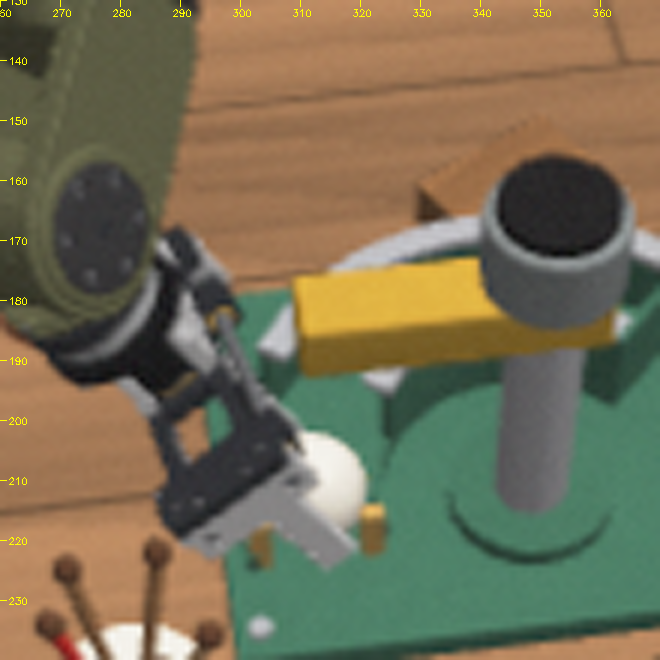

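View pics/top22c.png

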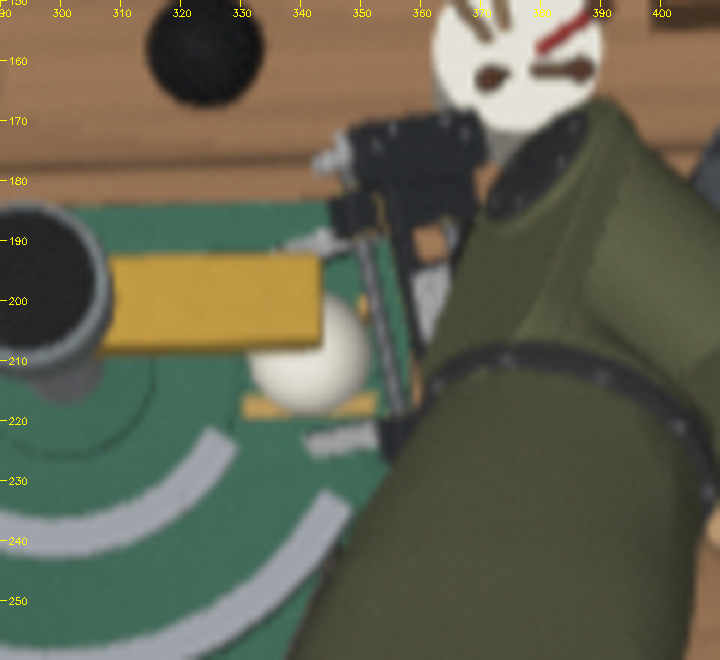

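>>> send_rows:
  commands:
    - [[0, 0, 0], 0]
    - [[0, 0, 0], 0]
    - [[0, 0, 0], 0]
    - [[0, 0, 0], 0]
    - [[0, 0, 0], 0]
    - [[0, 0, 0], 0]
    - [[0, 0, 0], 0]
    - [[0, 0, 0], 0]
  hand: 1
  force: 30

```text
clock: 33.2
eef_pos: [614.8, -70.8, 11.0]
eef_rot: [3.007, -0.51, 1.82]
wrist_force: [-3.6, -2.4, 2.3]
finger_gap: 58.7
```

```bash
python3 look.py 23 "(260,130,370,240)" "(290,150,410,260)"
```

```text
t 33.2 pos [614.8 -70.8  11. ] F [-3.6 -2.4  2.3] gap 58.7 mill [-97.6   0.3  11. ]
tip-0 [('scene', [321.5, 225.5]), ('scene', [314.6, 210.4]), ('top', [330.6, 199.3]), ('top', [335.6, 222.6])]
tip-20 [('scene', [318.4, 222.7]), ('scene', [311.5, 207.6]), ('top', [333.9, 198.2]), ('top', [339.0, 221.8])]
tip-30 [('scene', [316.8, 221.3]), ('scene', [310.0, 206.1]), ('top', [335.6, 197.6]), ('top', [340.7, 221.4])]
tip-40 [('scene', [315.2, 219.9]), ('scene', [308.4, 204.7]), ('top', [337.4, 197.1]), ('top', [342.5, 220.9])]
```

View pics/scene23c.png

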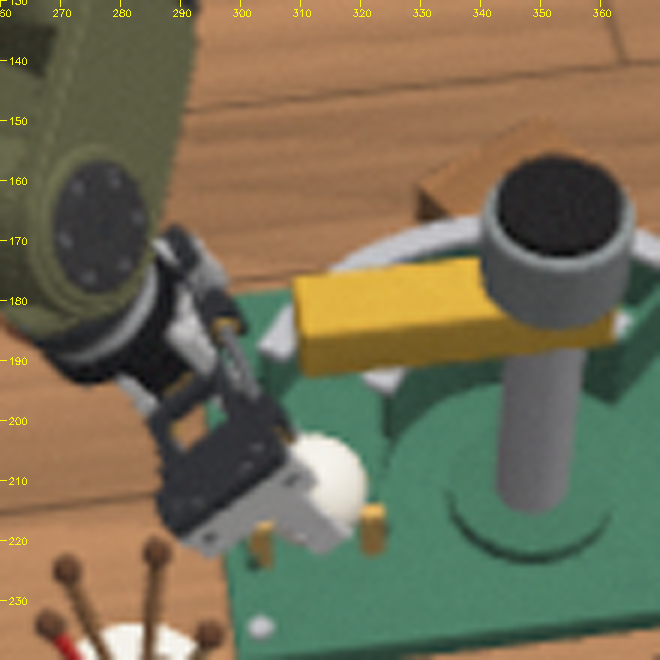

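View pics/top23c.png

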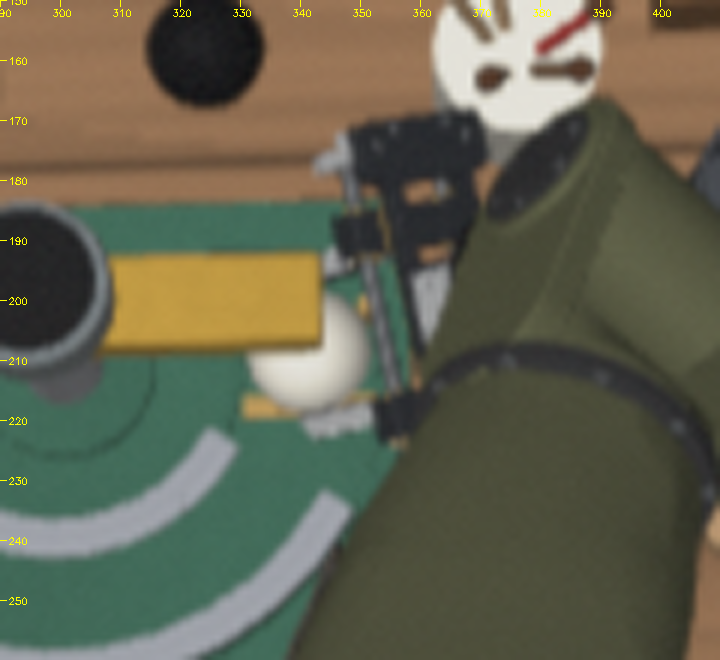

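>>> send_rows:
  commands:
    - [[0, 0, -0.005], 0]
    - [[0, 0, -0.012], 0]
    - [[0, 0, -0.02], 0]
    - [[0, 0, -0.03], 0]
    - [[0, 0, -0.042], 0]
    - [[0, 0, -0.055], 0]
    - [[0, 0, -0.07], 0]
    - [[0, 0, -0.085], 0]

```text
clock: 33.97
eef_pos: [614.0, -114.3, 85.6]
eef_rot: [3.006, -0.509, 1.819]
wrist_force: [-0.7, -0.3, -2.5]
finger_gap: 58.7
```

```bash
python3 look.py 24 "(240,110,370,240)" "(290,150,410,260)" 5;python3 - <<'E'
from h import *
s=st(); T=R.from_euler('xyz',s['eef_rot']); d=T.apply([0,0,1]); ring=np.array([543.7,-311.9,47]); print(s['joints'].round(2))
for w in ((600,-170,160),ring+d*44-d*0+[0,0,90],ring+d*44+[0,0,20]): print(np.round(w)); dl(w)
E
```

```text
t 33.9667 pos [ 614.  -114.3   85.6] F [-0.7 -0.3 -2.5] gap 58.7 mill [-141.     0.7   85.6]
tip-0 [('scene', [307.5, 213.2]), ('scene', [300.8, 197.8]), ('top', [345.6, 194.2]), ('top', [350.9, 218.8])]
tip-20 [('scene', [304.0, 210.1]), ('scene', [297.4, 194.6]), ('top', [349.3, 193.0]), ('top', [354.7, 217.9])]
tip-30 [('scene', [302.2, 208.5]), ('scene', [295.7, 193.1]), ('top', [351.2, 192.4]), ('top', [356.6, 217.4])]
tip-40 [('scene', [300.4, 206.9]), ('scene', [293.9, 191.4]), ('top', [353.1, 191.8]), ('top', [358.6, 216.9])]
[-0.47  0.67  1.27  0.47  1.45 -0.8 ]
[ 600 -170  160]
pos [ 615.  -115.2   87. ] rot [ 3.0025 -0.5066  1.82  ] t 34.07 delta_tool_m [-0.0078 -0.0156 -0.0908] turn None
[ 544. -290.   99.]
pos [ 615.  -115.2   87. ] rot [ 3.0025 -0.5066  1.82  ] t 34.07 delta_tool_m [-0.127  -0.0987 -0.0987] turn None
[ 544. -290.   29.]
pos [ 615.  -115.2   87. ] rot [ 3.0025 -0.5066  1.82  ] t 34.07 delta_tool_m [-0.161  -0.1072 -0.0381] turn None
```

View pics/scene24c.png

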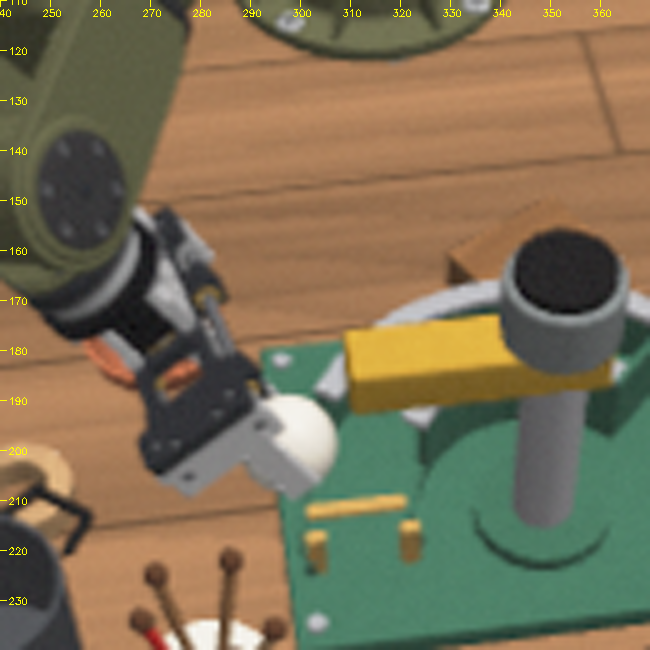

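View pics/top24c.png

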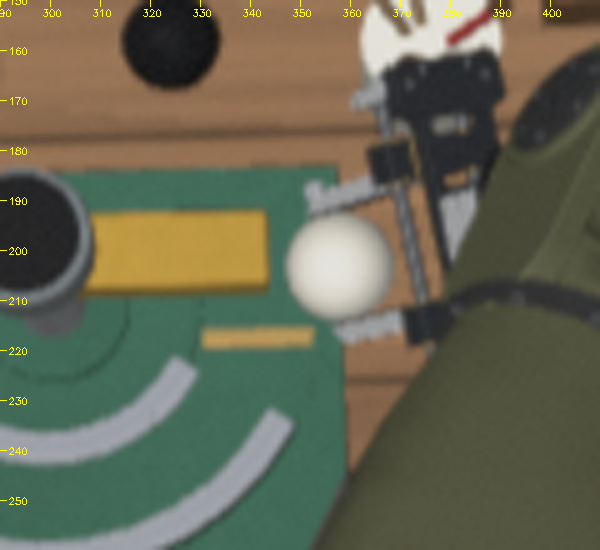

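```bash
python3 - <<'E'
from h import *
s=st(); T=R.from_euler('xyz',s['eef_rot']); d=T.apply([0,0,1])
b=tri((297.6,199.0),(357.6,202.8)); print('ball',b.round(1)); p0=np.array([614,-114.3,85.6]); print('rel tool',T.inv().apply(b-p0).round(1))
print('handle',back("top",(408,203),90),back("top",(403,207),90))
ring=np.array([543.7,-311.9,47]); off=-d*44
for dz in (60,25,2): w=ring+d*44+[0,0,dz]; print(np.round(w,1)); dl(w)
print(s['wrist_force'])
E
```

```text
ball [ 617.  -136.1  124.9]
rel tool [ -0.    3.8 -44.9]
handle [ 618.28162973 -281.61917747   90.        ] [ 607.33625305 -267.05651005   90.        ]
[ 544.4 -289.9   68.9]
pos [ 615.  -115.2   87. ] rot [ 3.0025 -0.5066  1.82  ] t 34.07 delta_tool_m [-0.1416 -0.1024 -0.0728] turn None
[ 544.4 -289.9   33.9]
pos [ 615.  -115.2   87. ] rot [ 3.0025 -0.5066  1.82  ] t 34.07 delta_tool_m [-0.1586 -0.1066 -0.0424] turn None
[ 544.4 -289.9   10.9]
pos [ 615.  -115.2   87. ] rot [ 3.0025 -0.5066  1.82  ] t 34.07 delta_tool_m [-0.1697 -0.1094 -0.0225] turn None
[ 0.92162415  0.14252758 -2.99236812]
```

>>> send_rows:
  commands:
    - [[-0.012, -0.01, -0.015], 0]
    - [[-0.03, -0.022, -0.03], 0]
    - [[-0.05, -0.036, -0.042], 0]
    - [[-0.072, -0.052, -0.052], 0]
    - [[-0.095, -0.068, -0.06], 0]
    - [[-0.118, -0.085, -0.067], 0]
    - [[-0.135, -0.098, -0.072], 0]
    - [[-0.141, -0.102, -0.073], 0]

```text
clock: 34.73
eef_pos: [542.1, -290.1, 65.2]
eef_rot: [3.008, -0.511, 1.816]
wrist_force: [0.1, 0.6, -2.7]
finger_gap: 58.8
```

>>> send_rows:
  commands:
    - [[0, 0, 0], 0]
    - [[0, 0, 0], 0]
    - [[0, 0, 0], 0]
    - [[0, 0, 0], 0]
    - [[0, 0, 0], 0]
    - [[0, 0, 0], 0]
    - [[0, 0, 0], 0]
    - [[0, 0, 0], 0]

```text
clock: 35.4
eef_pos: [543.8, -287.5, 66.8]
eef_rot: [3.006, -0.51, 1.82]
wrist_force: [-0.2, -0.5, -2.1]
finger_gap: 58.8
```

```bash
python3 look.py 25 "(190,110,310,230)" "(340,150,460,270)" 6;python3 - <<'E'
from h import *
ring=np.array([543.7,-311.9,47])
for z in (0,60): print(z,proj("scene",ring+[0,0,z]),proj("top",ring+[0,0,z]))
E
```

```text
t 35.4 pos [ 543.8 -287.5   66.8] F [-0.2 -0.5 -2.1] gap 58.8 mill [-314.7   69.7   66.8]
tip-0 [('scene', [250.4, 205.4]), ('scene', [246.2, 190.9]), ('top', [407.7, 218.1]), ('top', [413.2, 242.7])]
tip-20 [('scene', [246.3, 202.3]), ('scene', [242.3, 187.8]), ('top', [412.1, 217.2]), ('top', [417.7, 242.1])]
tip-30 [('scene', [244.3, 200.8]), ('scene', [240.3, 186.2]), ('top', [414.4, 216.7]), ('top', [420.0, 241.7])]
tip-40 [('scene', [242.2, 199.2]), ('scene', [238.3, 184.6]), ('top', [416.7, 216.2]), ('top', [422.3, 241.4])]
0 [[241.66766779 202.57997205]] [[417.99958951 231.04067266]]
60 [[238.47270672 190.84693185]] [[421.4227937  228.36227866]]
```

View pics/scene25c.png

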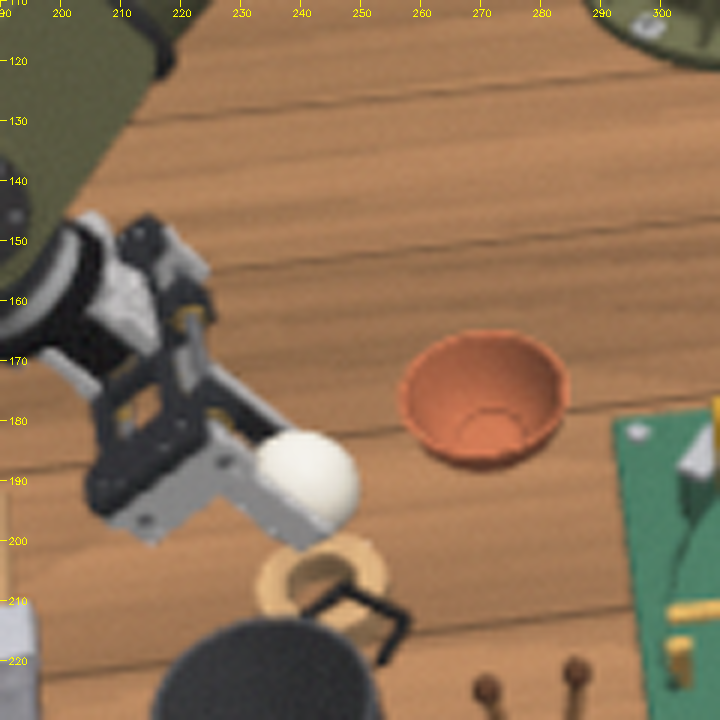

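View pics/top25c.png

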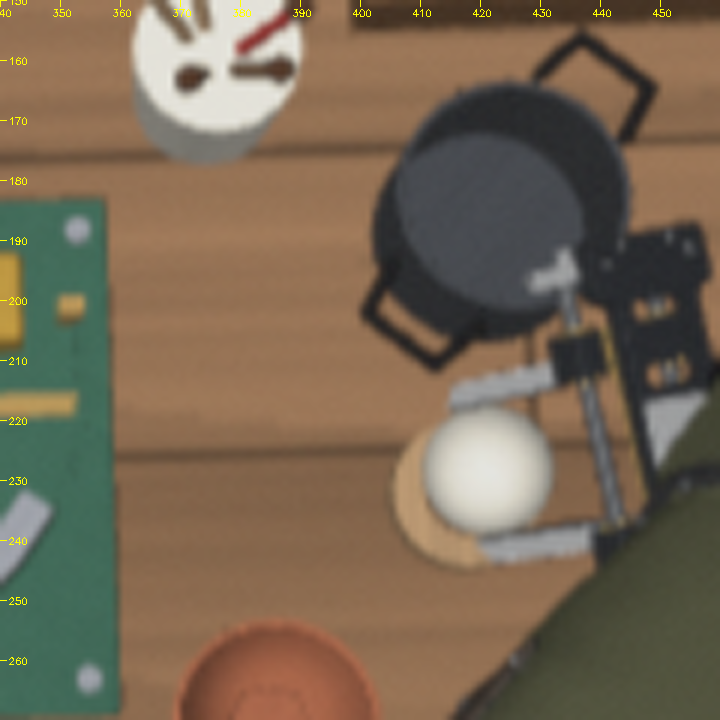

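```bash
python3 - <<'E'
from h import *
b=tri((240.6,190.8),(420.8,227.9)); r=tri((239.1-.0,190.8),(422.0,228.2)); print(b.round(1),r.round(1))
s=st(); T=R.from_euler('xyz',s['eef_rot']); p=s['eef_pos']; print(p,T.inv().apply(b-p).round(1))
D=np.array([-0.5,-4.0,0])
for dz in (-40,-55,-60): dl(p+D+[0,0,dz])
E
```

```text
[ 544.9 -307.6  107.9] [ 544.  -311.6  107.6]
[ 543.7339325  -287.60063984   66.75770805] [  2.9   2.4 -45.6]
pos [ 543.7 -287.6   66.8] rot [ 3.0063 -0.5097  1.8197] t 35.5 delta_tool_m [-0.0228 -0.0059  0.0326] turn None
pos [ 543.7 -287.6   66.8] rot [ 3.0063 -0.5097  1.8197] t 35.5 delta_tool_m [-0.0301 -0.0077  0.0456] turn None
pos [ 543.7 -287.6   66.8] rot [ 3.0063 -0.5097  1.8197] t 35.5 delta_tool_m [-0.0326 -0.0083  0.0499] turn None
```

>>> send_rows:
  commands:
    - [[-0.005, -0.002, 0.004], 0]
    - [[-0.009, -0.003, 0.01], 0]
    - [[-0.013, -0.004, 0.016], 0]
    - [[-0.017, -0.005, 0.022], 0]
    - [[-0.02, -0.0055, 0.028], 0]
    - [[-0.0228, -0.006, 0.0326], 0]
    - [[-0.0252, -0.0065, 0.037], 0]
    - [[-0.0265, -0.0068, 0.0392], 0]

```text
clock: 36.17
eef_pos: [543.1, -291.4, 18.2]
eef_rot: [3.007, -0.51, 1.819]
wrist_force: [0.4, -0.0, -3.0]
finger_gap: 58.8
```

```bash
python3 look.py 26 "(190,110,310,230)" "(340,150,460,270)" 6;python3 - <<'E'
from h import *
ring=np.array([543.7,-311.9,47])
for z in (0,10,13,20): print(z,proj("scene",ring+[0,0,z])+[.6,0],proj("top",ring+[0,0,z])+[.55,-.1])
E
```

```text
t 36.1667 pos [ 543.1 -291.4   18.2] F [ 0.4 -0.  -3. ] gap 58.8 mill [-318.6   70.4   18.2]
tip-0 [('scene', [251.4, 214.4]), ('scene', [247.3, 199.9]), ('top', [406.8, 220.8]), ('top', [412.1, 244.6])]
tip-20 [('scene', [247.5, 211.6]), ('scene', [243.5, 197.0]), ('top', [411.1, 219.9]), ('top', [416.5, 244.0])]
tip-30 [('scene', [245.5, 210.1]), ('scene', [241.6, 195.6]), ('top', [413.3, 219.4]), ('top', [418.7, 243.7])]
tip-40 [('scene', [243.5, 208.6]), ('scene', [239.6, 194.1]), ('top', [415.5, 219.0]), ('top', [420.9, 243.4])]
0 [[242.26766779 202.57997205]] [[418.54958951 230.94067266]]
10 [[241.75295333 200.68975638]] [[419.10047884 230.50964412]]
13 [[241.59719583 200.11775913]] [[419.26722823 230.37917555]]
20 [[241.23131848 198.77412657]] [[419.6590081  230.07263793]]
```

View pics/scene26c.png

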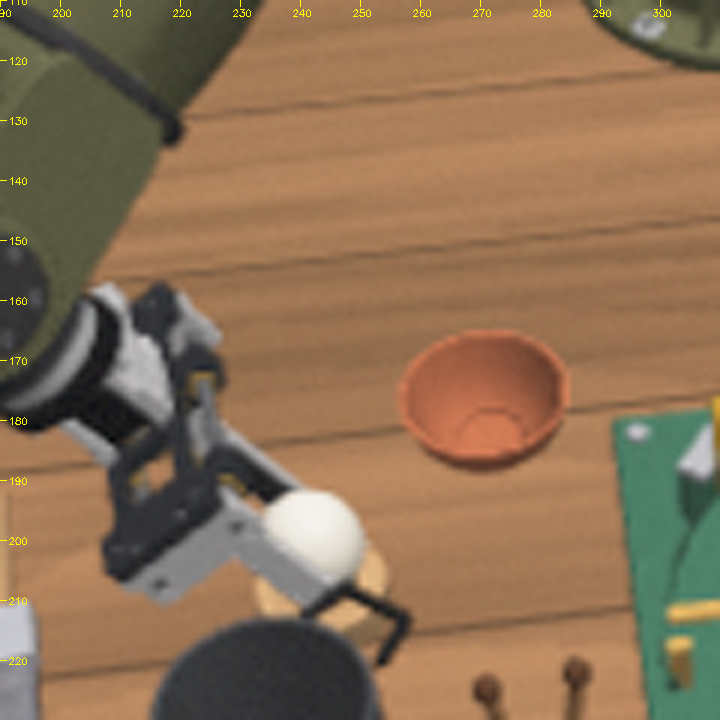

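View pics/top26c.png

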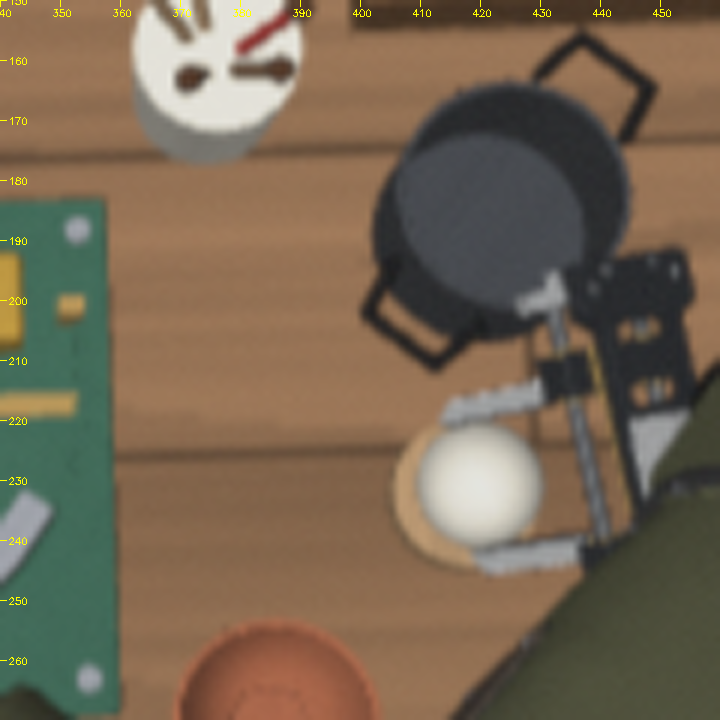

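>>> send_rows:
  commands:
    - [[-0.001, 0, 0.002], 0]
    - [[-0.002, 0, 0.003], 0]
    - [[-0.003, 0, 0.005], 0]
    - [[-0.004, 0, 0.007], 0]
    - [[-0.005, -0.001, 0.0085], 0]
    - [[-0.005, -0.001, 0.0085], 0]
    - [[-0.005, -0.001, 0.0085], 0]
    - [[-0.005, -0.001, 0.0085], 0]

```text
clock: 36.93
eef_pos: [543.4, -291.8, 9.2]
eef_rot: [3.006, -0.51, 1.82]
wrist_force: [0.0, 0.2, -2.9]
finger_gap: 59.0
```

```bash
python3 look.py 27 None None; python3 - <<'E'
from h import *
p=st()['eef_pos']
for dz in (-2,-4): dl(p+[0,0,dz])
E
```

```text
t 36.9333 pos [ 543.4 -291.8    9.2] F [ 0.   0.2 -2.9] gap 59.0 mill [-319.    70.1    9.2]
tip-0 [('scene', [251.7, 216.1]), ('scene', [247.6, 201.6]), ('top', [406.5, 221.1]), ('top', [411.8, 244.8])]
tip-20 [('scene', [247.8, 213.3]), ('scene', [243.8, 198.8]), ('top', [410.7, 220.2]), ('top', [416.1, 244.2])]
tip-30 [('scene', [245.8, 211.9]), ('scene', [241.9, 197.3]), ('top', [412.9, 219.8]), ('top', [418.3, 243.9])]
tip-40 [('scene', [243.8, 210.4]), ('scene', [240.0, 195.8]), ('top', [415.1, 219.3]), ('top', [420.5, 243.6])]
pos [ 543.4 -291.8    9.2] rot [ 3.0064 -0.5098  1.8196] t 36.93 delta_tool_m [-0.001  -0.0002  0.0017] turn None
pos [ 543.4 -291.8    9.2] rot [ 3.0064 -0.5098  1.8196] t 36.93 delta_tool_m [-0.002  -0.0005  0.0035] turn None
```

No contact yet; go down another 4 mm.

>>> send_rows:
  commands:
    - [[-0.0005, 0, 0.001], 0]
    - [[-0.001, 0, 0.0017], 0]
    - [[-0.0015, 0, 0.0026], 0]
    - [[-0.002, -0.0005, 0.0035], 0]
    - [[-0.002, -0.0005, 0.0035], 0]
    - [[-0.002, -0.0005, 0.0035], 0]
    - [[-0.002, -0.0005, 0.0035], 0]
    - [[-0.002, -0.0005, 0.0035], 0]

```text
clock: 37.6
eef_pos: [544.0, -291.9, 6.7]
eef_rot: [3.005, -0.509, 1.821]
wrist_force: [-1.9, 2.0, 10.0]
finger_gap: 59.0
```

```bash
python3 look.py 28 "(190,110,310,230)" "(340,150,460,270)" 6
```

```text
t 37.6 pos [ 544.  -291.9    6.7] F [-1.9  2.  10. ] gap 59.0 mill [-319.1   69.5    6.7]
tip-0 [('scene', [251.8, 216.7]), ('scene', [247.7, 202.2]), ('top', [406.4, 221.0]), ('top', [411.7, 244.7])]
tip-20 [('scene', [247.9, 213.9]), ('scene', [243.9, 199.4]), ('top', [410.6, 220.1]), ('top', [416.0, 244.1])]
tip-30 [('scene', [245.9, 212.5]), ('scene', [242.0, 197.9]), ('top', [412.8, 219.7]), ('top', [418.2, 243.8])]
tip-40 [('scene', [243.9, 211.0]), ('scene', [240.1, 196.4]), ('top', [415.0, 219.3]), ('top', [420.4, 243.5])]
```

View pics/scene28c.png

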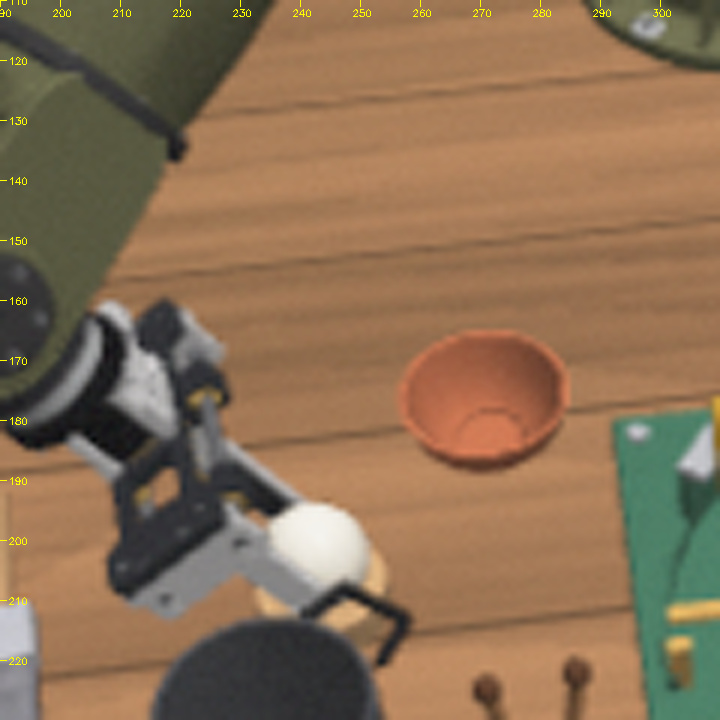

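View pics/top28c.png

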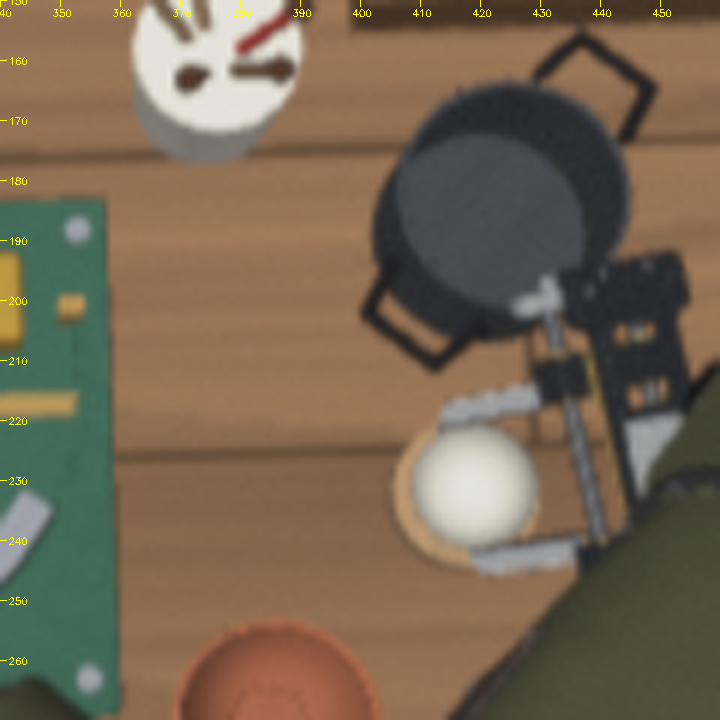

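>>> send_rows:
  commands:
    - [[0, 0, 0], 0]
    - [[0, 0, 0], 0]
    - [[0, 0, 0], 0]
    - [[0, 0, 0], 0]
    - [[0, 0, 0], 0]
    - [[0, 0, 0], 0]
    - [[0, 0, 0], 0]
    - [[0, 0, 0], 0]
  hand: -0.75

```text
clock: 38.37
eef_pos: [543.4, -291.8, 5.1]
eef_rot: [3.006, -0.51, 1.82]
wrist_force: [0.7, -0.3, 0.9]
finger_gap: 82.4
```

```bash
python3 look.py 29 "(190,110,310,230)" "(340,150,460,270)" 6
```

```text
t 38.3667 pos [ 543.4 -291.8    5.1] F [ 0.7 -0.3  0.9] gap 82.4 mill [-319.    70.1    5.1]
tip-0 [('scene', [252.6, 219.3]), ('scene', [247.1, 200.1]), ('top', [405.4, 217.4]), ('top', [412.4, 248.9])]
tip-20 [('scene', [248.7, 216.6]), ('scene', [243.4, 197.2]), ('top', [409.7, 216.5]), ('top', [416.8, 248.3])]
tip-30 [('scene', [246.7, 215.2]), ('scene', [241.5, 195.8]), ('top', [411.8, 216.0]), ('top', [419.0, 248.1])]
tip-40 [('scene', [244.7, 213.7]), ('scene', [239.5, 194.3]), ('top', [414.0, 215.5]), ('top', [421.2, 247.8])]
```

View pics/top29c.png

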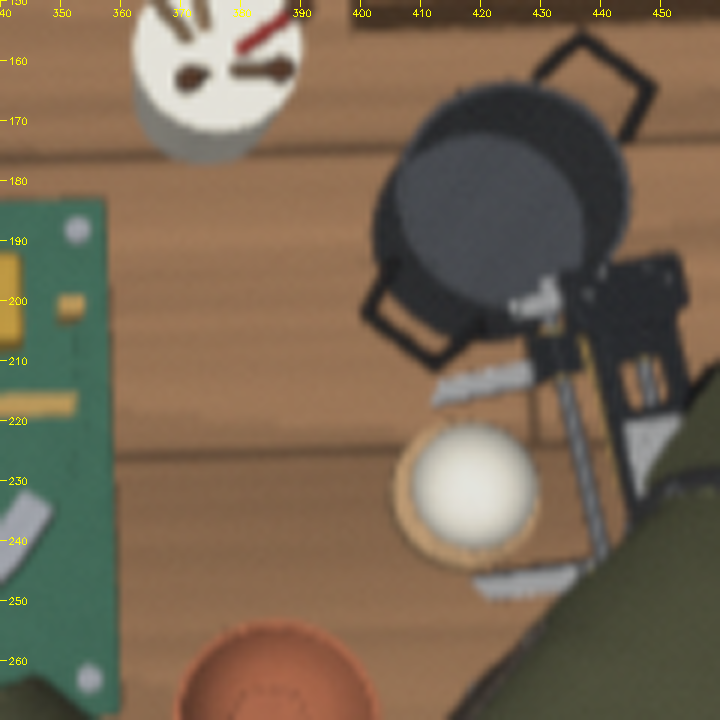

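Released, ball sits on the ring. Back out along the tool axis.

>>> send_rows:
  commands:
    - [[0, 0, -0.006], 0]
    - [[0, 0, -0.015], 0]
    - [[0, 0, -0.028], 0]
    - [[0, 0, -0.045], 0]
    - [[0, 0, -0.065], 0]
    - [[0, 0, -0.09], 0]
    - [[0, 0, -0.11], 0]
    - [[0, 0, -0.12], 0]

```text
clock: 39.13
eef_pos: [542.3, -354.0, 112.1]
eef_rot: [3.004, -0.506, 1.82]
wrist_force: [-0.1, -0.6, 1.5]
finger_gap: 82.2
```

>>> send_rows:
  commands:
    - [[0, 0, -0.01], 0]
    - [[0, 0, -0.02], 0]
    - [[0, 0, -0.03], 0]
    - [[0, 0, -0.03], 0]
    - [[0, 0, -0.03], 0]
    - [[0, 0, -0.03], 0]
    - [[0, 0, -0.03], 0]
    - [[0, 0, -0.03], 0]

```text
clock: 39.8
eef_pos: [541.6, -366.7, 134.3]
eef_rot: [3.007, -0.511, 1.82]
wrist_force: [-0.3, 0.4, -0.2]
finger_gap: 82.2
```

```bash
python3 look.py 30 "(190,110,310,230)" "(340,150,460,270)" 6 | head -1; python3 - <<'E'
from h import *
crop("pics/top30.png",(170,235,260,285),"pics/l30.png",8)
a=cv2.imread("pics/scene30c.png");b=cv2.imread("pics/top30c.png")
cv2.imwrite("pics/both30.png",cv2.resize(np.hstack([a,b]),(800,400)))
E
```

```text
t 39.8 pos [ 541.6 -366.7  134.3] F [-0.3  0.4 -0.2] gap 82.2 mill [-393.9   71.4  134.3]
```

View pics/both30.png

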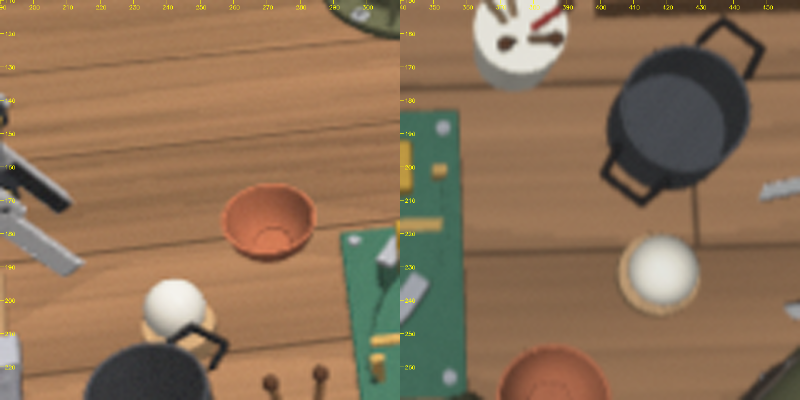

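View pics/top30.png

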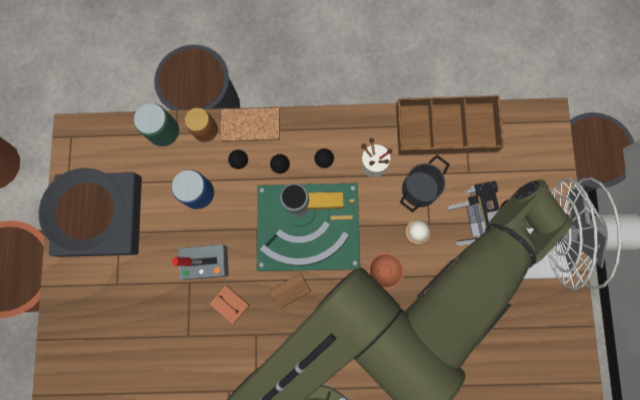

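View pics/scene30.png

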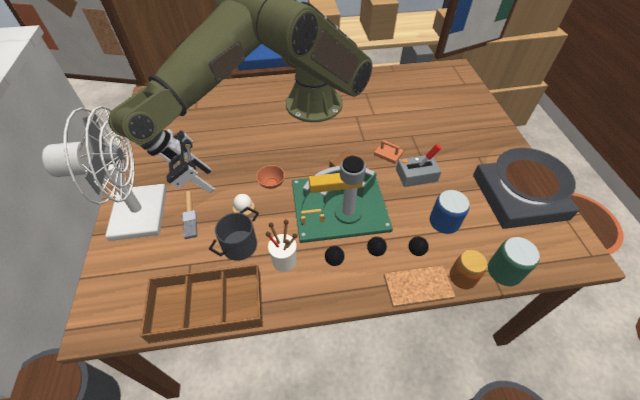

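```bash
python3 - <<'E'
from h import *
ring=np.array([543.7,-311.9,47]); print(proj("scene",ring)+[.6,0],proj("top",ring)+[.55,-.1])
crop("pics/top30.png",(395,210,440,255),"pics/z1.png",12);crop("pics/scene30.png",(220,180,265,225),"pics/z2.png",12)
a=cv2.imread("pics/z1.png");b=cv2.imread("pics/z2.png");cv2.imwrite("pics/z.png",cv2.resize(np.hstack([a,b]),(800,400)))
print(st()['qd'].round(3))
E
```

```text
[[242.26766779 202.57997205]] [[418.54958951 230.94067266]]
[ 0.    -0.001 -0.003 -0.    -0.     0.   ]
```

View pics/z.png

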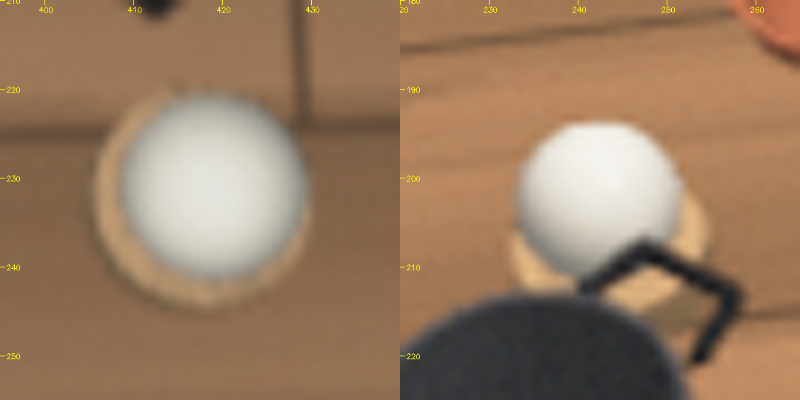

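```bash
python3 - <<'E'
from h import *
p=st()['eef_pos']; dl(p+[-60,0,40]); dl(p+[-160,100,90])
E
```

```text
pos [ 541.6 -366.8  134.5] rot [ 3.0067 -0.5102  1.8196] t 39.9 delta_tool_m [ 0.0324 -0.0539 -0.0353] turn None
pos [ 541.6 -366.8  134.5] rot [ 3.0067 -0.5102  1.8196] t 39.9 delta_tool_m [ 0.1629 -0.1277 -0.0294] turn None
```

>>> send_rows:
  commands:
    - [[0.008, -0.014, -0.01], 0]
    - [[0.016, -0.027, -0.018], 0]
    - [[0.024, -0.04, -0.027], 0]
    - [[0.032, -0.054, -0.035], 0]
    - [[0.06, -0.072, -0.035], 0]
    - [[0.09, -0.09, -0.033], 0]
    - [[0.12, -0.108, -0.031], 0]
    - [[0.15, -0.12, -0.029], 0]

```text
clock: 40.57
eef_pos: [390.2, -275.2, 219.2]
eef_rot: [3.007, -0.51, 1.819]
wrist_force: [0.4, -0.3, 1.3]
finger_gap: 82.4
```

>>> send_rows:
  commands:
    - [[0, 0, 0], 0]
    - [[0, 0, 0], 0]
    - [[0, 0, 0], 0]
    - [[0, 0, 0], 0]
    - [[0, 0, 0], 0]
    - [[0, 0, 0], 0]
    - [[0, 0, 0], 0]
    - [[0, 0, 0], 0]

```text
clock: 41.23
eef_pos: [392.0, -276.5, 218.7]
eef_rot: [3.007, -0.51, 1.819]
wrist_force: [-0.8, -0.2, 0.1]
finger_gap: 82.3
```

```bash
python3 - <<'E'
from h import *
from cell import manip
s=st(); print(s['eef_pos'],s['qd'].round(3),s['wrist_force'])
a=manip.camera("scene")[:,:,::-1];b=manip.camera("top")[:,:,::-1]
cv2.imwrite("pics/scene31.png",a);cv2.imwrite("pics/top31.png",b);cv2.imwrite("pics/both31.png",np.hstack([a[:300,:400],b[100:400,160:560]]))
E
```

```text
[ 391.9740722  -276.454168    218.66331022] [-0.001 -0.006  0.001  0.001  0.001  0.   ] [-0.75227829 -0.16903754  0.09279655]
```

View pics/both31.png

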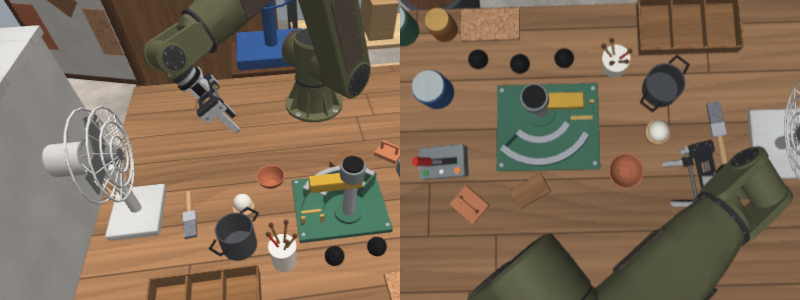

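The arm is clear of everything, the ball rests on the ring, the lever is over at the green dot and the bystanders have not moved. I'm handing it in.

```bash
python3 -c "
from cell import manip
print(manip.sign_off())"
```

```text
the job is handed in; nothing more can be done
None
```

The job is done and handed in at about 41 s; no verdict was reported.

**What I did**
- **Lever:** I moved it to centre off, about 0.04 rad by eye, and held it there for over a second. Then I pushed it on to about 0.55 rad on the fan side.
- **Ball:** I pushed it slowly round the trough and over the sill to the posts. Then I gripped it with the hand tilted 30°, lifted it out along the hand's axis and set it on the ring with about 13 N of contact. I let go, backed out and moved the arm clear of everything.

**Last checks**
- The ball's centre is within about 2 mm of the ring seat in both cameras.
- The red lever lies over at the green dot.
- The pots, tins and tools look unmoved.
- The wrist force is near zero and the arm is still.

**What failed or disagreed**
- **Finger length:** The finger ends sat about 30 mm behind the reported TCP. My first lever push therefore rode up onto the lever's tip, with about 70 N at the wrist. I backed off, went lower and repeated it, and I corrected for the 30 mm from then on.
- **Tilt:** The moves only allow a turn about the tool's own axis. I got the tilt by commanding poses just out of reach, which added about 0.03 rad per call and took about 10 s.
- **Pushing hand:** I pushed the ball home with a vertical hand instead of leaning it back. It cleared the feed arm narrowly, by my estimate, with no force shown.
- **Camera vs arm:** The camera and arm positions differed by 2–4 mm. I corrected for that from the pictures before setting the ball down.

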